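# Load the blank magazine of the marking machine

## Task

Load the marking machine: press the magazine's door so that its catch pops it ajar and swing it wide open, then put every steel blank plate on the bench into the magazine by sliding it from the apron over the raised lip so that it drops flat into the pocket. When all of them lie in the pocket, press the door shut until it latches, and leave the other things on the bench where they are.

Things in the scene. Friction and masses are not known exactly. Their poses are not given: they have to be found in the camera images.
- magazine: Plate magazine: low grey steel box fixed to the bench before a white marking machine. Origin: bench level, middle of its front face; +x into the box (away from the robot), y left, z up; lengths below are mm in this frame. Side walls y 38 to 82 and -82 to -38 from x 0 inwards, 84 high; housing behind x 130, 100 high, then the machine, up to 165. Place and yaw vary (yaw within 0.13 rad).
- apron_mid (a point): Point on the apron, the flat steel loading table in front of the box: x -115 to 12, y -60 to 60, top at z 30 (this point: x -55, y 0). It runs on level into the throat between the side walls (y -38 to 38) up to the lip's ramp. The door swings 6 mm above it.
- lip (a point): Top of the raised lip across the throat, on the centre line (x 28, y 0, z 36). The apron ramps up to it from z 30 at x 12 to z 36 at x 26; flat to x 30; then it drops into the pocket. Open above, so fingers can follow a plate to the lip.
- pocket (a point): Centre of the pocket's floor (x 80, y 0, z 2), axes as the magazine's. Pocket: x 30 to 130, y -38 to 38, 34 deep below the lip; up to five plates stack in it lying flat, lengthwise along x. A clear plastic roof (z 78 to 82) covers it from x 55 inwards, so plates are slid in over the lip.
- door (a joint): Door angle, rad: 0 shut and latched, positive open, limits -0.10 to 2.6. Push-push catch: press inwards to the stop (-0.10; past -0.075 is enough), let go: a latched door pops ajar to 0.4-0.5 once the finger is 100 mm away; an open door, pressed so, settles latched at 0. Short presses change nothing. Latched, it cannot be pulled. Past ajar it swings freely and stays where it is left.
- door_hinge (a point): On the door's vertical hinge axis, its left end, at bench level (x -6, y 70 in the magazine's frame). The door: plain aluminium panel without handle, 150 wide, 12 thick, z 36 to 84, centred on the axis; shut it covers x -12 to 0, y -80 to 70. Opening, the free edge comes out to -x and then round to the left; beyond about 2 rad it is clear of a gripper over the apron.
- door_edge (a point): Middle of the door's free edge, 150 mm from the hinge axis, 61 mm above the bench; moves with the door.
- press_spot (a point): Centre of the black rubber spot on the door's outer face, 128 mm from the hinge, 61 above the bench; moves with the door; the place to press. A full press moves it 13 mm inwards from shut and takes 6 to 12 N (press slowly, knocks give short force peaks); a thin spring plunger pushes back on the door below 0.4 rad and stands out up to 55 mm from the box front at y -70, z 46 when it is open.
- plate1: Steel blank plate, 90 x 60 x 6 mm, about 250 g, a small dark spot in each corner. Origin: centre of its underside; x along its length, z up. All blanks are alike; starts lying flat on the bench, if present.
- plate2: Steel blank plate, 90 x 60 x 6 mm, about 250 g, a small dark spot in each corner. Origin: centre of its underside; x along its length, z up. All blanks are alike; starts lying flat on the bench, if present.
- plate3: Steel blank plate, 90 x 60 x 6 mm, about 250 g, a small dark spot in each corner. Origin: centre of its underside; x along its length, z up. All blanks are alike; starts lying flat on the bench, if present.
- plate4: Steel blank plate, 90 x 60 x 6 mm, about 250 g, a small dark spot in each corner. Origin: centre of its underside; x along its length, z up. All blanks are alike; starts lying flat on the bench, if present.
- plate5: Steel blank plate, 90 x 60 x 6 mm, about 250 g, a small dark spot in each corner. Origin: centre of its underside; x along its length, z up. All blanks are alike; starts lying flat on the bench, if present.
- holder_a: loose bystander, not part of the job; origin at the centre of its underside; black tool holder, 62 across, 61 high (mm).
- holder_b: loose bystander, not part of the job; origin at the centre of its underside; black tool holder, 62 across, 96 high (mm).
- steel_block: loose bystander, not part of the job; origin at the centre of its underside; dark steel block 70 x 45 x 40 (mm).
- packers: loose bystander, not part of the job; origin at the centre of its underside; pile of brown board squares 92 x 93 x 42 (mm).
- mug: loose bystander, not part of the job; origin at the centre of its underside; white mug, 80 across, 90 high, handle at +y (mm).
- battery: loose bystander, not part of the job; origin at the centre of its underside; black and red drill battery 80 x 75 x 59 (mm).
Not all that is in view belongs to the job. Leave any brown or red look-alike of the plate5 alone.

How it is judged (in metres and radians):
On the way, in this order (a step that is already met when the one before it is completed fails the run):
1. the door is pressed in (value of joint door below -0.05 rad), for 0.02 s.
2. the door has popped ajar and is swung wide open (value of joint door above 1.2 rad), for 0.2 s.
3. every blank lies flat in the pocket, the door still open (x of plate1 in the frame of pocket between -0.014 and 0.014 m and y of plate1 in the frame of pocket between -0.016 and 0.016 m and z of plate1 in the frame of pocket between -0.004 and 0.028 m and angle between each of plate1, plate2, plate3, plate4, plate5's own z axis and vertical below 0.12 rad and x of plate2 in the frame of pocket between -0.014 and 0.014 m and y of plate2 in the frame of pocket between -0.016 and 0.016 m and z of plate2 in the frame of pocket between -0.004 and 0.028 m and x of plate3 in the frame of pocket between -0.014 and 0.014 m and y of plate3 in the frame of pocket between -0.016 and 0.016 m and z of plate3 in the frame of pocket between -0.004 and 0.028 m and x of plate4 in the frame of pocket between -0.014 and 0.014 m and y of plate4 in the frame of pocket between -0.016 and 0.016 m and z of plate4 in the frame of pocket between -0.004 and 0.028 m and x of plate5 in the frame of pocket between -0.014 and 0.014 m and y of plate5 in the frame of pocket between -0.016 and 0.016 m and z of plate5 in the frame of pocket between -0.004 and 0.028 m and value of joint door above 0.3 rad), for 0.2 s.
At the end, for the whole second after the job is handed in: Every blank present lies flat in the pocket (centre within 14 mm along and 16 mm across of the pocket's centre, underside less than 28 mm above its floor, tilt under 0.12 rad), at rest; the door is latched shut (within 0.03 rad of 0) by itself (x of plate1 in the frame of pocket between -0.014 and 0.014 m and y of plate1 in the frame of pocket between -0.016 and 0.016 m and z of plate1 in the frame of pocket between -0.004 and 0.028 m and angle between each of plate1, plate2, plate3, plate4, plate5's own z axis and vertical below 0.12 rad and x of plate2 in the frame of pocket between -0.014 and 0.014 m and y of plate2 in the frame of pocket between -0.016 and 0.016 m and z of plate2 in the frame of pocket between -0.004 and 0.028 m and x of plate3 in the frame of pocket between -0.014 and 0.014 m and y of plate3 in the frame of pocket between -0.016 and 0.016 m and z of plate3 in the frame of pocket between -0.004 and 0.028 m and x of plate4 in the frame of pocket between -0.014 and 0.014 m and y of plate4 in the frame of pocket between -0.016 and 0.016 m and z of plate4 in the frame of pocket between -0.004 and 0.028 m and x of plate5 in the frame of pocket between -0.014 and 0.014 m and y of plate5 in the frame of pocket between -0.016 and 0.016 m and z of plate5 in the frame of pocket between -0.004 and 0.028 m and linear speed of each of plate1, plate2, plate3, plate4, plate5 below 0.02 m/s and value of joint door between -0.03 and 0.03 rad and velocity of joint door below 0.05 rad/s); the robot touches nothing.
It fails at once if a bystander (tool holder, steel block, board pile, mug, battery) is pushed more than 40 mm away or tipped over (distance of any of holder_a, holder_b, steel_block, packers, mug, battery from where it was at the start of the episode above 0.04 m or angle between any of holder_a, holder_b, steel_block, packers, mug, battery's own z axis and vertical above 0.6 rad).
Of plate1, plate2, plate3, plate4, plate5 only 3 to 5 are there at a start; the rules pass over those that are not, and their reading is None.
At some moment in a run one of plate1, plate2, plate3, plate4, plate5 may be knocked a few centimetres aside while the robot is not near it.
Once in a run the grip may slacken for a moment while it holds something.
It also fails if it takes over 210 s, if anything falls off the work surface, if the arm or the gripper's body presses on something with over 40 N, if the wrist force passes 120 N, or if a joint passes its speed limit or range.

## Robot

A 6-joint arm with a two-finger parallel gripper is mounted at the origin on the work surface. World frame = base frame: x ahead of the robot, y to its left, z up, the work surface at z = 0. Lengths are in m, angles in degrees, forces in N, time in s.
With the tool pointing down it reaches from about 0.35 to 0.875 m from the base axis. Payload 4.2 kg.
Tool frame: the origin (TCP) lies between the finger pads; the fingertips stand 11 mm ahead of it and the grasp point (between the pads) lies 8 mm behind it; z points along the fingers, y is the direction in which the jaws open and shut (so a half turn about z gives the same grasp; the last joint's range is limited). The gripper opens to 87 mm and grips with 3 to 60 N. Pads are 19 mm wide; open, the fingers measure 117 mm over their backs; the gripper's body (75 mm by 190 mm) begins 51 mm behind the grasp point.
Start: joints at [85.921, 22.042, 0.453, 0, -68.411, -14.817], TCP at [0.202, 0.591, 0.234] pointing down, gripper open.
Joint ranges: [-179.83, 179.83], [-69.29, 118.12], [-61.27, 80.66], [-181.25, 117.63], [-171.15, -9.14], [-177.46, 177.46]. Speed limits (degrees/s): [159.86, 159.86, 180, 180, 180, 180].

## Interface

Orientations are given as a 3x3 rotation matrix whose columns are the frame's x, y, z axes.
In Python, from station import sense, capture, get_calibration, finish_job, search_frame, cut_out gives the robot as it stands.
- The arm moves only by the tool arm_command, never from a script. Its argument "rows" is a list of rows, each an object with "fingers": the opening in per cent of the stroke, from 0 (shut) to 100 (fully open); "travel": the shift along the tool's x, y, z in cm, a list of three; "roll": the turn about the tool's z in degrees. A call has 1 to 10 rows; each row is the pose to reach, as a shift and turn from the pose commanded when the call began, along the tool's axes at that moment; what a row does not reach only later rows make up. A row lasts 1/10 s, in which the tool goes at most 50 mm and 8.59 degrees, less where a joint would pass 70% of its speed; a pose out of reach is approached as far as the arm can. A call with a gripper value outside its range is refused whole. The fingers move at their own pace and stop on an object; the grip force is fixed at half the most. Time passes only in rows, so rows that repeat a pose let the fingers close. It gives the time, the measured TCP pose, the force and the opening at its end, in the units of the state.
- sense(): the state, without advancing time (a new reading comes with each control period).
- capture(name): name is "side" or "top"; returns (picture, depth): 420x560x3 uint8, red, green, blue; 420x560 float32, m along the optical axis (not along the pixel's ray), 0 where there is no reading.
- get_calibration(name): a dict with "fov_y" (degrees; the focal length in pixels is half the picture's height over the tangent of half this angle, whatever the lens; pixels are square), "cx", "cy" (the principal point, pixels), "origin" and "attitude" of the camera in the world. Camera axes: x right, y down, z forward; pixel columns grow to the right and rows downward; lengths in m; the calibration is good to about 2 mm. A picture is of the moment at which its call begins. get_calibration takes no time and is no camera call.
- finish_job(): hands the job in, once; it reports no verdict.
Trained networks look in the newest picture that a camera, given by its name, has taken for a name from the list of things; names that differ only in an ending like _2 or _b are one class to them, and where a whole thing is asked for, a point or a joint stands for the part that bears it (a point fixed in the world has none). Each returns a list of dicts, best first, with "p" (0 to 1); they miss things now and then, are a little off and sometimes report something else, mostly with a low value. They report only what shows in the picture. A call takes as long as a camera call. They do not tell look-alikes from the thing itself.
- search_frame(camera, label): "position" ([x, y, z] in m, in world coordinates, good to about 4 mm: the middle of the surface that is visible of it).
- cut_out(camera, label): "mask" (420x560 bool, what is visible of it).
The state is a dict: "time_s": time; "joints": joint angles; "joint_velocities": joint speeds; "effort": joint torques, N m; "tcp_pos": TCP position; "ee_rot": TCP orientation; "wrist_force": force on the tool from outside, world axes, zero at the start; "moment": the same for the moment, N m; "gripper_width": opening from 0.0 (shut) to 1.0 (fully open).
Only numpy, scipy, OpenCV 4.12 (cv2) and the standard library are available. Lean on these libraries where they do the work, as an engineer would, in place of code of your own. Each camera call takes 0.05 s, during which the arm holds its last target. There are 200 camera calls.

## Working session

There is one attempt and no reset: what is moved stays moved. The work goes in short steps, Python scripts to look and compute and a tool call to move; the robot and the scene stay as the last step left them, time stands still between calls to the robot, and variables do not carry over. Pictures are saved under pics/ and viewed, about 12 in all and at most 16, crops included, and the job is handed in when it is done.

Besides the shell and the picture viewer there is one more tool, called after ">>>" as name(argument=value, ...) on one line, values as JSON. arm_command: Moves the arm, as the interface text tells. Its arguments: {"type":"object","properties":{"rows":{"type":"array","items":{"type":"object","properties":{"fingers":{"type":"number"},"travel":{"type":"array","items":{"type":"number"}},"roll":{"type":"number"}}}}},"required":["rows"]}

```bash
mkdir -p pics; cat > h.py <<'E'
import numpy as np, cv2
from station import *
def cal(n):
    c=get_calibration(n); f=210/np.tan(np.radians(c["fov_y"])/2); return f,c["cx"],c["cy"],np.array(c["origin"]),np.array(c["attitude"])
def cloud(n,d):
    f,cx,cy,o,R=cal(n); v,u=np.mgrid[0:420,0:560]
    P=np.stack([(u-cx)/f*d,(v-cy)/f*d,d],-1)@R.T+o
    P[d<=0]=np.nan; return P
def proj(n,p):
    f,cx,cy,o,R=cal(n); q=(np.asarray(p)-o)@R; return q[...,:2]/q[...,2:]*f+[cx,cy]
def save(n,im,s=1): cv2.imwrite("pics/"+n+".png",cv2.resize(im[:,:,::-1],None,fx=s,fy=s,interpolation=cv2.INTER_CUBIC))
E
python3 - <<'E'
from h import *
np.set_printoptions(precision=3,suppress=True)
for n in("top","side"):
    im,d=capture(n); save(n+"0",im,1.4); np.savez(n+"0.npz",im=im,d=d)
    print(get_calibration(n))
    for l in("plate1","magazine","press_spot","door","holder_a","packers","steel_block","mug","battery"):
        print(n,l,[(np.round(r["position"],3).tolist(),round(r["p"],2)) for r in search_frame(n,l)])
s=sense();print(s)
E
```

```text
{'fov_y': 56.71457848843865, 'cx': 279.7685127389874, 'cy': 208.03565326524503, 'origin': array([0.36 , 0.032, 1.314]), 'attitude': array([[ 0.009, -0.991,  0.131],
       [-1.   , -0.008,  0.007],
       [-0.006, -0.131, -0.991]])}
top plate1 [([0.781, -0.345, 0.006], 0.96), ([0.429, -0.17, 0.005], 0.86), ([0.556, -0.222, 0.008], 0.73), ([0.438, -0.327, 0.003], 0.71), ([0.357, 0.136, 0.007], 0.65)]
top magazine [([0.777, 0.032, 0.102], 0.79)]
top press_spot [([0.562, 0.02, 0.081], 0.53)]
top door [([0.559, 0.024, 0.086], 0.74)]
top holder_a [([0.313, -0.402, 0.057], 0.87), ([0.687, -0.224, 0.03], 0.58)]
top packers [([0.622, 0.387, 0.038], 0.84), ([0.429, -0.165, 0.008], 0.28)]
top steel_block [([0.294, -0.227, 0.039], 0.62), ([0.44, -0.327, 0.006], 0.22)]
top mug [([0.293, 0.476, 0.041], 0.95)]
top battery [([0.27, 0.305, 0.045], 0.6), ([0.293, 0.476, 0.04], 0.45), ([0.44, -0.328, 0.005], 0.41)]
{'fov_y': 57.88445953879782, 'cx': 275.22219134828265, 'cy': 211.35673164627656, 'origin': array([ 0.001, -0.54 ,  0.994]), 'attitude': array([[ 0.727, -0.544,  0.418],
       [-0.687, -0.5
[... 520 characters left out ...]
, 0.043], 0.62)]
side steel_block [([0.293, -0.239, 0.042], 0.86), ([0.435, 0.34, 0.004], 0.72)]
side mug [([0.292, 0.447, 0.057], 0.65)]
side battery [([0.258, 0.287, 0.041], 0.63)]
{'time_s': 1.0, 'joints': array([ 85.923,  22.043,   0.452,   0.   , -68.413, -14.817]), 'joint_velocities': array([-0.055,  0.054,  0.   ,  0.033,  0.07 , -0.097]), 'effort': array([  0.001, -39.048,  18.762,   4.225,   0.015,  -0.   ]), 'tcp_pos': array([0.202, 0.591, 0.234]), 'ee_rot': array([[ 0.946, -0.324, -0.   ],
       [-0.324, -0.946, -0.   ],
       [ 0.   ,  0.   , -1.   ]]), 'wrist_force': array([ 0.602, -0.225, -0.215]), 'moment': array([-0.002,  0.014,  0.008]), 'gripper_width': 1.003197905077311}
```

View pics/top0.png

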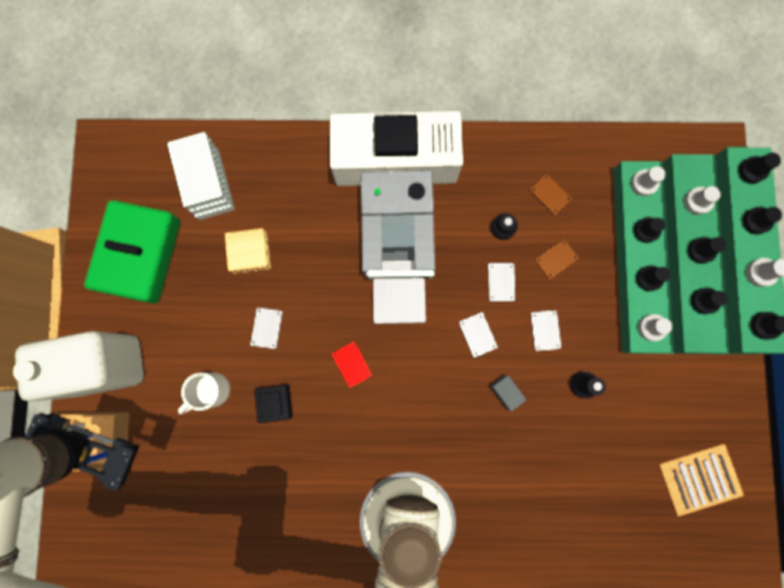

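View pics/side0.png

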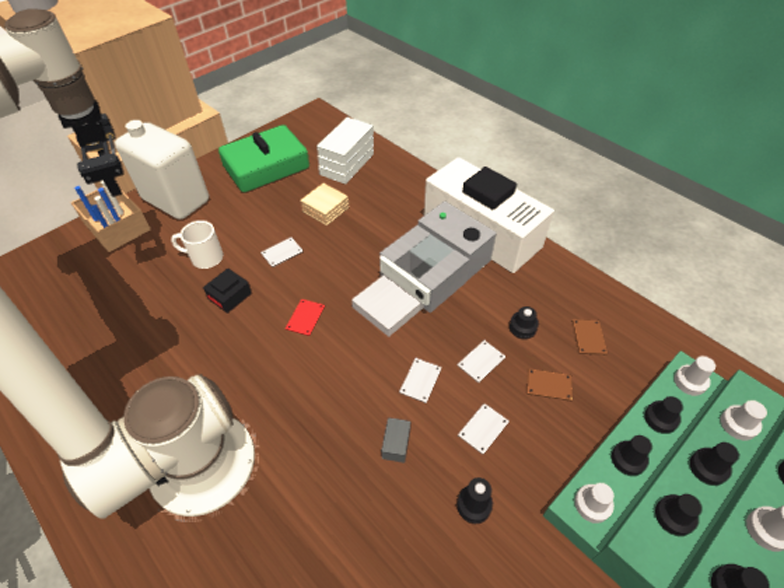

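The four white plates in the top view (784 px wide) are at (266,328), (501,281), (478,335) and (546,330). They are white with dark corner spots. The look-alikes are red at (352,364) and brown at (551,195) and (557,259), and I'll leave those alone. Next I'll measure precise poses.

```bash
cat >> h.py <<'E'
def top_plates(im,d,near=None,zr=(0.001,0.014)):
    """white low plates: list of centre, long-axis yaw(deg), size"""
    P=cloud("top",d); hsv=cv2.cvtColor(im,cv2.COLOR_RGB2HSV)
    m=((hsv[...,1]<60)&(hsv[...,2]>150)&(P[...,2]>zr[0])&(P[...,2]<zr[1])).astype(np.uint8)
    m=cv2.morphologyEx(m,cv2.MORPH_CLOSE,np.ones((3,3)))
    k,L,st,_=cv2.connectedComponentsWithStats(m); out=[]
    for i in range(1,k):
        if st[i,4]<150: continue
        cs,_=cv2.findContours((L==i).astype(np.uint8),cv2.RETR_EXTERNAL,cv2.CHAIN_APPROX_NONE)
        z=np.nanmedian(P[L==i][:,2])
        f,cx,cy,o,R=cal("top"); c=cs[0][:,0,:].astype(float)
        ray=np.stack([(c[:,0]-cx)/f,(c[:,1]-cy)/f,np.ones(len(c))],-1)@R.T
        W=o+ray*((z-o[2])/ray[:,2])[:,None]
        (x,y),(w,h),a=cv2.minAreaRect((W[:,:2]*1000).astype(np.float32))
        if w<h:w,h,a=h,w,a+90
        out.append((round(x/1000,4),round(y/1000,4),round((a+90)%180-90,1),round(w),round(h),round(float(z),4),st[i,4]))
    return out
E
python3 - <<'E'
from h import *
D=np.load("top0.npz"); im,d=D["im"],D["d"]
for r in top_plates(im,d): print(r)
print("apron");[print(r) for r in top_plates(im,d,zr=(0.022,0.034))]
P=cloud("top",d)
# grey side walls top z~84
for lo,hi in((.078,.09),(.094,.106),(.155,.172)):
    m=(P[...,2]>lo)&(P[...,2]<hi)&(abs(P[...,1])<.2)&(P[...,0]>.5)
    Q=P[m][:,:2]; print(lo,cv2.minAreaRect((Q*1000).astype(np.float32)),m.sum(),Q.min(0),Q.max(0))
save("zoom0",im[100:250,230:340],5)
E
```

```text
(0.5593, -0.2239, -0.8, 90, 61, 0.0054, np.int32(484))
(0.4423, 0.3433, -7.5, 91, 62, 0.0059, np.int32(496))
(0.4311, -0.1645, 22.0, 92, 63, 0.0058, np.int32(498))
(0.4427, -0.327, 4.3, 92, 63, 0.0054, np.int32(494))
(0.2947, 0.4835, 36.3, 67, 49, 0.0059, np.int32(229))
(0.109, -0.7067, 17.0, 99, 29, 0.0096, np.int32(220))
(0.0922, -0.6522, 17.5, 98, 29, 0.0097, np.int32(206))
(0.0243, 0.0015, -89.4, 211, 175, 0.0109, np.int32(1212))
apron
(0.5086, 0.0254, -89.5, 117, 104, 0.0296, np.int32(1123))
0.078 ((680.1737060546875, 31.566421508789062), (244.95913696289062, 291.9471435546875), 1.6382564306259155) 1826 [ 0.55748083 -0.11085495] [0.80645999 0.18096902]
0.094 ((751.850341796875, 31.23028564453125), (103.47938537597656, 292.07928466796875), 1.603476643562317) 1525 [ 0.69876205 -0.1133137 ] [0.80732356 0.17859866]
0.155 ((864.550048828125, 36.60955810546875), (90.5869369506836, 99.84185791015625), 0.5905116200447083) 902 [ 0.81890136 -0.01341824] [0.90968202 0.08680437]
```

View pics/zoom0.png

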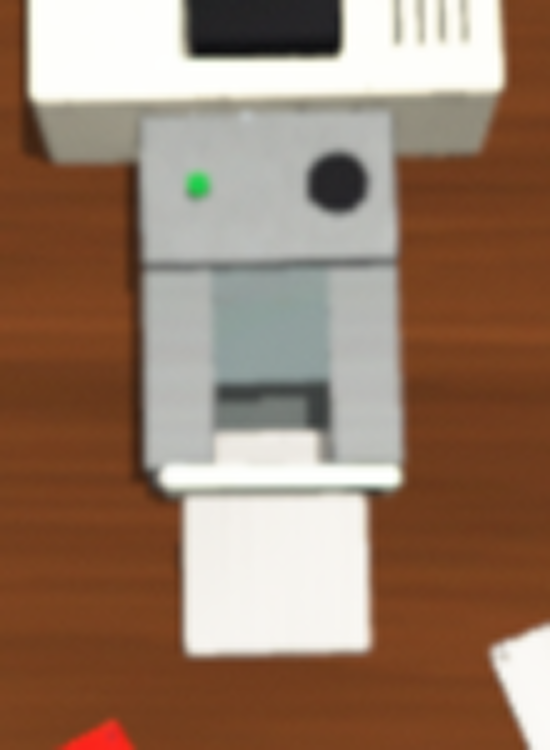

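```bash
python3 - <<'E'
from h import *
D=np.load("top0.npz"); im,d=D["im"],D["d"]
P=cloud("top",d)
for lo,hi in((.079,.089),(.095,.105)):
    m=(P[...,2]>lo)&(P[...,2]<hi)&(abs(P[...,1]-.03)<.088)&(P[...,0]>.5)&(P[...,0]<.8)
    ys,xs=[],[]
    L=[];Rr=[]
    for v in range(420):
        u=np.where(m[v])[0]
        if len(u)>10 and abs(P[v,u[0],0]-P[v,u[-1],0])<.05: L.append(P[v,u[0],:2]);Rr.append(P[v,u[-1],:2])
    L=np.array(L);Rr=np.array(Rr)
    for E in(L,Rr): 
        if len(E)>3:
            t=(E[:,0]>(.575 if lo<.09 else .6)); print(lo,len(E),np.polyfit(E[t,0],E[t,1],1),E[t,0].min(),E[t,0].max(), np.median(E[t,1]))
    Q=P[m]; print(Q.min(0),Q.max(0))
A=im.copy().astype(int)
# apron edges
m=((P[...,2]>.024)&(P[...,2]<.034)&(abs(P[...,1]-.03)<.09)&(P[...,0]>.4)&(P[...,0]<.56))
L=[];Rr=[];F=[]
for v in range(420):
    u=np.where(m[v])[0]
    if len(u)>40: L.append(P[v,u[0],:2]);Rr.append(P[v,u[-1],:2])
for u in range(560):
    v=np.where(m[:,u])[0]
    if len(v)>20: F.append(P[v[-1],u,:2])
L,Rr,F=map(np.array,(L,Rr,F))
print("apron",np.polyfit(L[:,0],L[:,1],1),np.median(L[:,1]),np.polyfit(Rr[:,0],Rr[:,1],1),np.median(Rr[:,1]),np.polyfit(F[:,1],F[:,0],1),np.median(F[:,0]),np.median(L[:,0]))
m=(P[...,2]>.075)&(P[...,2]<.09)&(abs(P[...,1]-.03)<.1)&(P[...,0]>.5)&(P[...,0]<.57)
print("door top",cv2.minAreaRect((P[m][:,:2]*1000).astype(np.float32)))
V=im[...,:].min(-1); w=m&(V>200);print(cv2.minAreaRect((P[w][:,:2]*1000).astype(np.float32)))
E
```

```text
0.079 45 [-0.05924994  0.14506946] 0.5767794528007381 0.701822554663821 0.10879706425427085
0.079 45 [ 0.03347814 -0.07222972] 0.5752240154844591 0.7045895641295113 -0.052026834848020474
[ 0.55748083 -0.05256241  0.0790054 ] [0.79852797 0.11778305 0.08899005]
0.095 30 [0.01801908 0.09947996] 0.700342283175724 0.7983127818655598 0.11310278926228473
0.095 30 [ 0.04150326 -0.07820361] 0.7029432397586967 0.7995062891852165 -0.048023780923381464
[ 0.69876205 -0.04836462  0.09501789] [0.79997481 0.11389    0.10497094]Traceback (most recent call last):
  File "<stdin>", line 27, in <module>
IndexError: too many indices for array: array is 1-dimensional, but 2 were indexed
```

Magazine frame estimate: origin (0.570, 0.027), yaw about 0.03 rad. I'll roll the tool to the magazine's axes and go to the press approach.

>>> arm_command(rows=[{"fingers":0,"travel":[4,4,0],"roll":-8},{"fingers":0,"travel":[8,8,0],"roll":-16},{"fingers":0,"travel":[12,12,0],"roll":-20.6},{"fingers":0,"travel":[15,15.2,0],"roll":-20.6},{"fingers":0,"travel":[18.4,18.7,0],"roll":-20.6},{"fingers":0,"travel":[21.8,22.2,0],"roll":-20.6},{"fingers":0,"travel":[25,25.5,0],"roll":-20.6},{"fingers":0,"travel":[28.4,29,0],"roll":-20.6},{"fingers":0,"travel":[31.8,32.4,0],"roll":-20.6},{"fingers":0,"travel":[35,35.6,0],"roll":-20.6}])

```text
time_s: 2.0
tcp_pos: [0.4187, 0.1393, 0.2341]
ee_rot: [[1.0, 0.03, 0.001], [0.03, -1.0, 0.001], [0.001, -0.001, -1.0]]
wrist_force: [1.4, -0.1, 0.0]
gripper_width: 0.172
```

```bash
cat >> h.py <<'E'
O=np.array([.570,.0272]); YAW=.03
def st():
    s=sense(); R=s["ee_rot"]; a=np.degrees(np.arctan2(R[1,0],R[0,0])); p=s["tcp_pos"]
    c,n=np.cos(YAW),np.sin(YAW); q=np.array([[c,n],[-n,c]])@(p[:2]-O)
    print("t",round(s["time_s"],2),"world",np.round(p,4),"a",round(a,2),"mag",np.round(q*1000,1),"F",np.round(s["wrist_force"],1),"w",round(s["gripper_width"]*87,1)); return s,p,a
def go(local=None,world=None,ang=None,z=None):
    """print tool-axis travel (cm) and roll to a target"""
    s,p,a=st()
    if local is not None:
        c,n=np.cos(YAW),np.sin(YAW); world=np.array([[c,-n],[n,c]])@(np.array(local)/1000)+O
    t=np.array([*world,z]); d=s["ee_rot"].T@(t-p)*100
    r=0 if ang is None else (a-ang+90)%180-90
    print("travel",np.round(d,2),"roll",round(r,2),"j6",round(s["joints"][5],1))
E
python3 -c "
from h import *
go(local=(-60,-58),ang=1.72,z=.2)"
```

```text
t 2.0 world [0.4187 0.1393 0.2341] a 1.74 mag [-147.8  116.6] F [ 1.4 -0.1  0. ] w 14.9
travel [ 8.77 17.46  3.41] roll 0.02 j6 52.1
```

>>> arm_command(rows=[{"fingers":0,"travel":[4,4.5,1]},{"fingers":0,"travel":[6,9,2]},{"fingers":0,"travel":[7.8,13,6]},{"fingers":0,"travel":[8.8,16,10]},{"fingers":0,"travel":[8.8,17.5,14]},{"fingers":0,"travel":[8.8,17.5,17.4]},{"fingers":0,"travel":[8.8,17.5,17.4]},{"fingers":0,"travel":[10.3,17.5,17.4]},{"fingers":0,"travel":[11.3,17.5,17.4]},{"fingers":0,"travel":[11.8,17.5,17.4]}])

```text
validation failed for argument at $.ro...
```

>>> arm_command(rows=[{"fingers":0,"travel":[0.2,0,0]},{"fingers":0,"travel":[0.4,0,0]},{"fingers":0,"travel":[0.6,0,0]},{"fingers":0,"travel":[0.8,0,0]}])

```text
validation failed for argument at $.ro...
```

```bash
python3 -c "
from h import *
st()"
```

```text
t 2.0 world [0.4187 0.1393 0.2341] a 1.74 mag [-147.8  116.6] F [ 1.4 -0.1  0. ] w 14.9
```

>>> arm_command(rows=[{"fingers":0,"travel":[4,4.5,1],"roll":0},{"fingers":0,"travel":[6,9,2],"roll":0},{"fingers":0,"travel":[7.8,13,6],"roll":0},{"fingers":0,"travel":[8.8,16,10],"roll":0},{"fingers":0,"travel":[8.8,17.5,14],"roll":0},{"fingers":0,"travel":[8.8,17.5,17.4],"roll":0},{"fingers":0,"travel":[8.8,17.5,17.4],"roll":0},{"fingers":0,"travel":[10.3,17.5,17.4],"roll":0},{"fingers":0,"travel":[11.3,17.5,17.4],"roll":0},{"fingers":0,"travel":[11.8,17.5,17.4],"roll":0}])

```text
time_s: 3.0
tcp_pos: [0.5437, -0.0294, 0.0617]
ee_rot: [[1.0, 0.031, 0.004], [0.031, -1.0, 0.001], [0.004, -0.001, -1.0]]
wrist_force: [-0.2, 0.6, 0.2]
gripper_width: 0.001
```

>>> arm_command(rows=[{"fingers":0,"travel":[0.2,0,0],"roll":0},{"fingers":0,"travel":[0.4,0,0],"roll":0},{"fingers":0,"travel":[0.6,0,0],"roll":0},{"fingers":0,"travel":[0.8,0,0],"roll":0}])

```text
time_s: 3.4
tcp_pos: [0.5492, -0.03, 0.0598]
ee_rot: [[1.0, 0.03, 0.0], [0.03, -1.0, 0.0], [0.0, -0.0, -1.0]]
wrist_force: [0.6, -0.1, 0.4]
gripper_width: 0.007
```

```bash
python3 -c "
from h import *
st()"
```

```text
t 3.4 world [ 0.5492 -0.03    0.0598] a 1.71 mag [-22.5 -56.5] F [ 0.6 -0.1  0.4] w 0.6
```

Contact is expected about now, so I'll press slowly.

>>> arm_command(rows=[{"fingers":0,"travel":[0.2,0,0],"roll":0},{"fingers":0,"travel":[0.4,0,0],"roll":0},{"fingers":0,"travel":[0.6,0,0],"roll":0},{"fingers":0,"travel":[0.8,0,0],"roll":0}])

```text
time_s: 3.8
tcp_pos: [0.5544, -0.0302, 0.0591]
ee_rot: [[1.0, 0.029, -0.007], [0.029, -1.0, -0.001], [-0.007, 0.001, -1.0]]
wrist_force: [-7.0, 1.3, 5.6]
gripper_width: 0.001
```

>>> arm_command(rows=[{"fingers":0,"travel":[0.2,0,0],"roll":0},{"fingers":0,"travel":[0.4,0,0],"roll":0}])

```text
time_s: 4.0
tcp_pos: [0.5561, -0.0304, 0.0589]
ee_rot: [[1.0, 0.029, -0.012], [0.029, -1.0, -0.001], [-0.012, 0.001, -1.0]]
wrist_force: [-13.3, 2.0, 9.1]
gripper_width: 0.005
```

>>> arm_command(rows=[{"fingers":0,"travel":[0.15,0,-0.1],"roll":0},{"fingers":0,"travel":[0.3,0,-0.2],"roll":0}])

```text
time_s: 4.2
tcp_pos: [0.5571, -0.0304, 0.0591]
ee_rot: [[0.999, 0.028, -0.016], [0.028, -1.0, -0.001], [-0.016, 0.001, -1.0]]
wrist_force: [-11.7, 1.8, -1.0]
gripper_width: 0.004
```

```bash
python3 -c "
from h import *
st(); im,d=capture('side'); save('press',im[150:270,230:380],5)"
```

```text
t 4.2 world [ 0.5571 -0.0304  0.0591] a 1.59 mag [-14.6 -57.2] F [-11.7   1.8  -1. ] w 0.3
```

View pics/press.png

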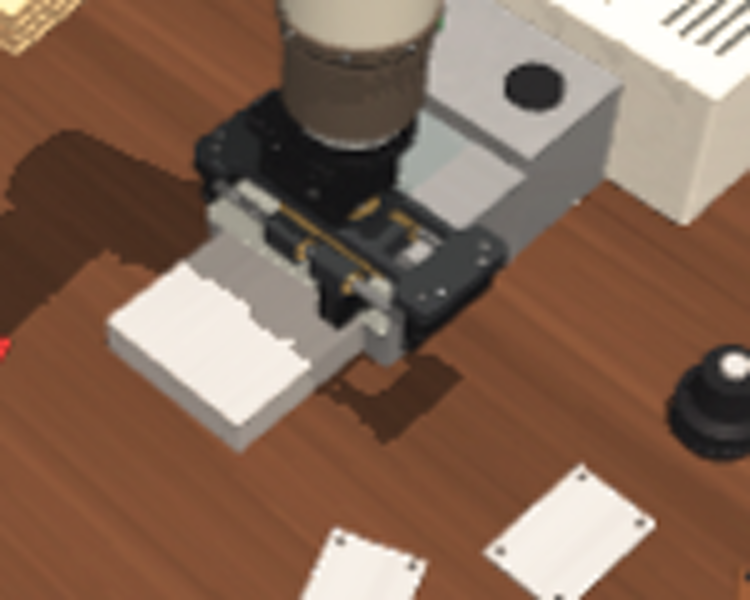

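The fingers are against the door near its free edge. I'll press further.

>>> arm_command(rows=[{"fingers":0,"travel":[0.2,0,-0.1],"roll":0},{"fingers":0,"travel":[0.4,0,-0.15],"roll":0},{"fingers":0,"travel":[0.6,0,-0.2],"roll":0}])

```text
time_s: 4.55
tcp_pos: [0.5598, -0.0303, 0.0592]
ee_rot: [[0.999, 0.027, -0.024], [0.027, -1.0, -0.001], [-0.024, 0.001, -1.0]]
wrist_force: [-15.5, 3.7, -2.1]
gripper_width: 0.002
```

>>> arm_command(rows=[{"fingers":0,"travel":[0.2,0,0],"roll":0},{"fingers":0,"travel":[0.4,0,0],"roll":0},{"fingers":0,"travel":[0.4,0,0],"roll":0}])

```text
time_s: 4.85
tcp_pos: [0.562, -0.0302, 0.0592]
ee_rot: [[0.999, 0.027, -0.028], [0.027, -1.0, -0.002], [-0.028, 0.001, -1.0]]
wrist_force: [-18.6, 5.0, 1.1]
gripper_width: 0.001
```

>>> arm_command(rows=[{"fingers":0,"travel":[0.2,0,0],"roll":0},{"fingers":0,"travel":[0.4,0,0],"roll":0},{"fingers":0,"travel":[0.4,0,0],"roll":0}])

```text
time_s: 5.15
tcp_pos: [0.5629, -0.0302, 0.0591]
ee_rot: [[0.999, 0.026, -0.035], [0.026, -1.0, -0.002], [-0.035, 0.001, -0.999]]
wrist_force: [-25.9, 5.9, 8.7]
gripper_width: 0.003
```

```bash
python3 -c "
from h import *
st()"
```

```text
t 5.15 world [ 0.5629 -0.0302  0.0591] a 1.51 mag [ -8.8 -57.2] F [-25.9   5.9   8.7] w 0.3
```

The stop is reached. I'll let go and back off.

>>> arm_command(rows=[{"fingers":0,"travel":[-1.5,0,0],"roll":0},{"fingers":0,"travel":[-4,0,0],"roll":0},{"fingers":0,"travel":[-8,0,-1],"roll":0},{"fingers":0,"travel":[-12,0,-4],"roll":0},{"fingers":0,"travel":[-15,0,-7],"roll":0},{"fingers":0,"travel":[-18,0,-10],"roll":0},{"fingers":0,"travel":[-18,0,-10],"roll":0},{"fingers":0,"travel":[-18,0,-10],"roll":0}])

```text
time_s: 5.95
tcp_pos: [0.3991, -0.0343, 0.1645]
ee_rot: [[1.0, 0.03, 0.004], [0.03, -1.0, 0.001], [0.004, -0.001, -1.0]]
wrist_force: [0.1, 0.2, -0.4]
gripper_width: 0.006
```

```bash
cat >> h.py <<'E'
def door():
    im,d=capture("top"); P=cloud("top",d); c,n=np.cos(YAW),np.sin(YAW)
    q=(P[...,:2]-O)@np.array([[c,-n],[n,c]])*1000
    m=(P[...,2]>.07)&(P[...,2]<.095)&(q[...,0]<-14)&(q[...,0]>-170)&(q[...,1]>-120)&(q[...,1]<240)&(im.min(-1)>120)
    k,L,s,_=cv2.connectedComponentsWithStats(m.astype(np.uint8))
    i=1+np.argmax(s[1:,4]); Q=q[L==i]; r=Q-[-6,70]; 
    th=np.arctan2(-r[:,0],-r[:,1]); far=np.hypot(*r.T)>60
    print("door",len(Q),np.round(np.median(th[far]),3),"rmax",np.hypot(*r.T).max()); return im,d
E
python3 -c "
from h import *
im,d=door(); st(); go(local=(-22,-45),z=.056)
P=cloud('top',d);save('ajar',im[100:270,200:360],4)
"
```

```text
door 170 0.453 rmax 148.1790859207312
t 6.0 world [ 0.399  -0.0344  0.1636] a 1.71 mag [-172.8  -56.4] F [ 0.8 -0.9 -0.2] w 0.7
t 6.0 world [ 0.399  -0.0344  0.1636] a 1.71 mag [-172.8  -56.4] F [ 0.8 -0.9 -0.2] w 0.7
travel [15.06 -1.14 10.78] roll 0 j6 73.1
```

View pics/ajar.png

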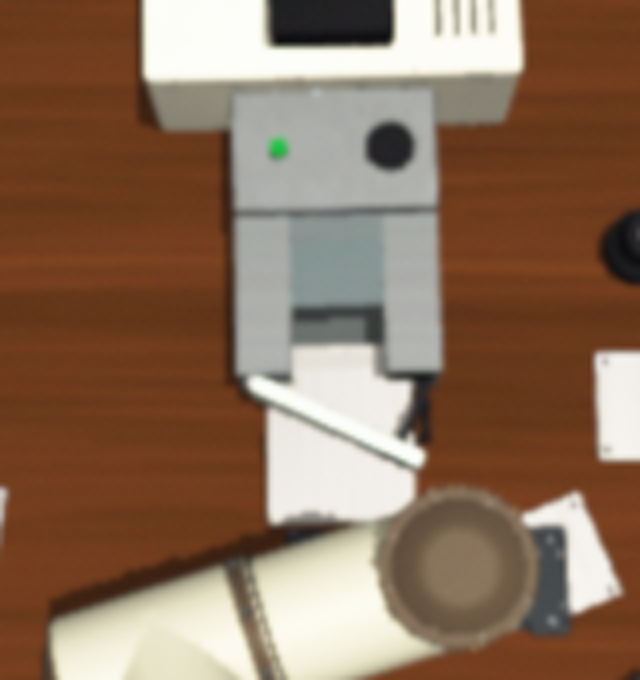

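The door is ajar at 0.45 rad. I'll go down behind it and swing it open.

>>> arm_command(rows=[{"fingers":0,"travel":[5,-0.5,0],"roll":0},{"fingers":0,"travel":[10,-1,0],"roll":0},{"fingers":0,"travel":[15,-1.4,0],"roll":0},{"fingers":0,"travel":[15,-1.4,0],"roll":0},{"fingers":0,"travel":[15,-1.4,3.5],"roll":0},{"fingers":0,"travel":[15,-1.4,7],"roll":0},{"fingers":0,"travel":[15,-1.4,10],"roll":0},{"fingers":0,"travel":[15,-1.4,10.8],"roll":0},{"fingers":0,"travel":[15,-1.4,10.8],"roll":0}])

```text
time_s: 6.9
tcp_pos: [0.547, -0.0165, 0.0533]
ee_rot: [[1.0, 0.03, -0.005], [0.03, -1.0, -0.001], [-0.005, 0.001, -1.0]]
wrist_force: [0.4, 0.3, -0.5]
gripper_width: 0.011
```

```bash
python3 -c "
from h import *
st()"
```

```text
t 6.9 world [ 0.547  -0.0165  0.0533] a 1.7 mag [-24.3 -43. ] F [ 0.4  0.3 -0.5] w 1.0
```

>>> arm_command(rows=[{"fingers":0,"travel":[-1.4,-0.8,0],"roll":0},{"fingers":0,"travel":[-3.2,-2.1,0],"roll":0},{"fingers":0,"travel":[-5,-3.3,0],"roll":0},{"fingers":0,"travel":[-6.4,-4.8,0],"roll":0},{"fingers":0,"travel":[-7.6,-6.5,0],"roll":0},{"fingers":0,"travel":[-8.3,-8.5,0],"roll":0},{"fingers":0,"travel":[-8.7,-10.6,0],"roll":0},{"fingers":0,"travel":[-8.6,-12.7,0],"roll":0},{"fingers":0,"travel":[-8.1,-14.7,0],"roll":0},{"fingers":0,"travel":[-7.3,-16.6,0],"roll":0}])

```text
time_s: 7.9
tcp_pos: [0.471, 0.1491, 0.0574]
ee_rot: [[1.0, 0.031, 0.003], [0.031, -1.0, 0.002], [0.003, -0.001, -1.0]]
wrist_force: [1.0, 0.1, 0.8]
gripper_width: 0.005
```

>>> arm_command(rows=[{"fingers":0,"travel":[0.6,-0.9,0],"roll":0},{"fingers":0,"travel":[0.6,-0.9,0],"roll":0},{"fingers":0,"travel":[0.6,0.6,0],"roll":0},{"fingers":0,"travel":[0.6,1.6,-4],"roll":0},{"fingers":0,"travel":[0.6,2,-8],"roll":0},{"fingers":20,"travel":[0.6,7,-8],"roll":0},{"fingers":50,"travel":[0.6,12,-8],"roll":0},{"fingers":80,"travel":[-4,16,-9],"roll":0},{"fingers":92,"travel":[-9,20,-9],"roll":0}])

```text
time_s: 8.8
tcp_pos: [0.4039, -0.041, 0.1451]
ee_rot: [[1.0, 0.027, 0.0], [0.027, -1.0, -0.0], [0.0, 0.0, -1.0]]
wrist_force: [-0.3, -0.3, 0.0]
gripper_width: 0.282
```

```bash
python3 -c "
from h import *
st(); im,d=door()
for r in top_plates(im,d): print(r)
save('open',im,1.3)"
```

```text
t 8.8 world [ 0.4039 -0.041   0.1451] a 1.54 mag [-168.   -63.2] F [-0.3 -0.3  0. ] w 24.6
door 183 2.476 rmax 148.2867022289471
(0.5593, -0.2238, -0.8, 90, 61, 0.0058, np.int32(477))
(0.4426, 0.3432, -8.0, 91, 62, 0.006, np.int32(484))
(0.4351, -0.1762, 26.9, 91, 43, 0.0057, np.int32(237))
(0.4426, -0.3274, 4.9, 92, 62, 0.0056, np.int32(498))
(0.2973, 0.482, 2.9, 76, 43, 0.0056, np.int32(230))
(0.1088, -0.707, 16.8, 99, 29, 0.0088, np.int32(229))
(0.0926, -0.6521, 17.5, 97, 29, 0.0095, np.int32(193))
(0.0639, -0.0535, 53.8, 148, 48, 0.0092, np.int32(444))
```

View pics/open.png

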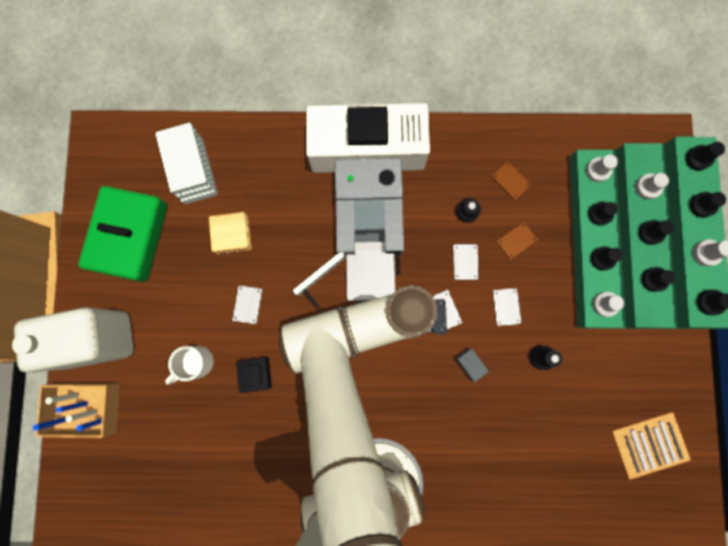

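```bash
python3 -c "
from h import *
go(world=(.4311,-.1645),ang=22,z=.0125)"
```

```text
t 8.85 world [ 0.3952 -0.0442  0.1437] a 1.32 mag [-176.9  -66.1] F [-6.2 -2.1 -0. ] w 28.8
travel [ 3.43 12.11 13.09] roll -20.68 j6 74.2
```

>>> arm_command(rows=[{"fingers":92,"travel":[0,0,0],"roll":-8},{"fingers":92,"travel":[0,0,0],"roll":-16},{"fingers":92,"travel":[0,0,0],"roll":-20.5},{"fingers":92,"travel":[0,0,0],"roll":-20.5}])

```text
time_s: 9.25
tcp_pos: [0.4043, -0.0394, 0.1449]
ee_rot: [[0.927, 0.376, -0.0], [0.376, -0.927, 0.0], [-0.0, -0.0, -1.0]]
wrist_force: [0.2, -0.1, -0.4]
gripper_width: 0.697
```

```bash
python3 -c "
from h import *
go(world=(.4311,-.1645),ang=22,z=.0125)"
```

```text
t 9.25 world [ 0.4043 -0.0394  0.1449] a 22.09 mag [-167.6  -61.6] F [ 0.2 -0.1 -0.4] w 60.6
travel [-2.22 12.6  13.24] roll 0.09 j6 94.5
```

>>> arm_command(rows=[{"fingers":92,"travel":[-0.8,4,0],"roll":0},{"fingers":92,"travel":[-1.6,8,2],"roll":0},{"fingers":92,"travel":[-2.2,11.5,4],"roll":0},{"fingers":92,"travel":[-2.2,12.6,7],"roll":0},{"fingers":92,"travel":[-2.2,12.6,9],"roll":0},{"fingers":92,"travel":[-2.2,12.6,11],"roll":0},{"fingers":92,"travel":[-2.2,12.6,12.3],"roll":0},{"fingers":92,"travel":[-2.2,12.6,13],"roll":0},{"fingers":92,"travel":[-2.2,12.6,13.2],"roll":0},{"fingers":92,"travel":[-2.2,12.6,13.2],"roll":0}])

```text
time_s: 10.25
tcp_pos: [0.4327, -0.1633, 0.0131]
ee_rot: [[0.926, 0.377, 0.0], [0.377, -0.926, -0.0], [0.0, 0.0, -1.0]]
wrist_force: [0.7, -0.2, -0.4]
gripper_width: 0.919
```

```bash
python3 -c "
from h import *
go(world=(.4311,-.1645),ang=22,z=.0125)"
```

```text
t 10.25 world [ 0.4327 -0.1633  0.0131] a 22.16 mag [-142.9 -186.3] F [ 0.7 -0.2 -0.4] w 80.0
travel [-0.19  0.05  0.06] roll 0.16 j6 112.6
```

Close on the plate and lift.

>>> arm_command(rows=[{"fingers":50,"travel":[0,0,0],"roll":0},{"fingers":50,"travel":[0,0,0],"roll":0},{"fingers":50,"travel":[0,0,0],"roll":0},{"fingers":50,"travel":[0,0,0],"roll":0},{"fingers":50,"travel":[0,0,0],"roll":0},{"fingers":50,"travel":[0,0,-1],"roll":0},{"fingers":50,"travel":[0,0,-3],"roll":0},{"fingers":50,"travel":[0,0,-5],"roll":0},{"fingers":50,"travel":[0,0,-7],"roll":0},{"fingers":50,"travel":[0,0,-7],"roll":0}])

```text
time_s: 11.25
tcp_pos: [0.4341, -0.1631, 0.0852]
ee_rot: [[0.926, 0.378, 0.005], [0.378, -0.926, -0.0], [0.005, 0.002, -1.0]]
wrist_force: [1.2, 1.2, -2.6]
gripper_width: 0.677
```

```bash
python3 -c "
from h import *
go(local=(-65,0),ang=1.72,z=.045)"
```

```text
t 11.25 world [ 0.4341 -0.1631  0.0852] a 22.21 mag [-141.5 -186.1] F [ 1.2  1.2 -2.6] w 58.9
travel [ 13.67 -14.77   4.06] roll 20.49 j6 112.6
```

>>> arm_command(rows=[{"fingers":50,"travel":[3,-2.5,0],"roll":4},{"fingers":50,"travel":[6,-5,0],"roll":8},{"fingers":50,"travel":[9,-7.6,0],"roll":13},{"fingers":50,"travel":[12,-10.2,0],"roll":18},{"fingers":50,"travel":[14.5,-12.3,0],"roll":20.5},{"fingers":50,"travel":[16.3,-13.8,0],"roll":20.5},{"fingers":50,"travel":[16.3,-13.8,1],"roll":20.5},{"fingers":50,"travel":[16.3,-13.8,2.5],"roll":20.5},{"fingers":50,"travel":[16.3,-13.8,3.6],"roll":20.5},{"fingers":50,"travel":[16.3,-13.8,3.8],"roll":20.5}])

```text
time_s: 12.25
tcp_pos: [0.5297, 0.0255, 0.0431]
ee_rot: [[1.0, 0.029, -0.005], [0.029, -1.0, -0.001], [-0.005, 0.001, -1.0]]
wrist_force: [-2.0, 0.5, 2.1]
gripper_width: 0.684
```

```bash
python3 -c "
from h import *
go(local=(-37,0),ang=1.72,z=.0445)"
```

```text
t 12.25 world [0.5297 0.0255 0.0431] a 1.67 mag [-40.4  -0.5] F [-2.   0.5  2.1] w 59.5
travel [ 0.34 -0.05 -0.14] roll -0.05 j6 71.4
```

>>> arm_command(rows=[{"fingers":78,"travel":[0,0,0],"roll":0},{"fingers":78,"travel":[0,0,0],"roll":0},{"fingers":78,"travel":[0,0,-1.5],"roll":0},{"fingers":78,"travel":[0,0,-3],"roll":0},{"fingers":25,"travel":[-3,0,-3],"roll":0},{"fingers":25,"travel":[-6.5,0,-3],"roll":0},{"fingers":25,"travel":[-7.5,0,-3],"roll":0},{"fingers":25,"travel":[-7.5,0,-3],"roll":0},{"fingers":25,"travel":[-7.5,0,-1.5],"roll":0},{"fingers":25,"travel":[-7.5,0,-0.7],"roll":0}])

```text
time_s: 13.25
tcp_pos: [0.4581, 0.0244, 0.0519]
ee_rot: [[1.0, 0.03, 0.002], [0.03, -1.0, 0.001], [0.002, -0.001, -1.0]]
wrist_force: [-0.4, -0.6, 0.7]
gripper_width: 0.326
```

```bash
python3 -c "
from h import *
im,d=capture('side'); save('ap1',im[150:280,230:390],5)
im,d=capture('top');
for r in top_plates(im,d,zr=(.001,.05)): print(r)
go(local=(-114,0),ang=1.72,z=.0435)"
```

```text
(0.5623, 0.0284, 85.5, 133, 88, 0.0318, np.int32(562))
(0.5588, -0.2239, -0.8, 89, 61, 0.0057, np.int32(474))
(0.4429, 0.3429, -8.0, 92, 62, 0.0059, np.int32(485))
(0.4419, -0.3272, 5.7, 91, 63, 0.0053, np.int32(497))
(0.2932, 0.4871, 46.2, 64, 59, 0.0067, np.int32(289))
(0.1089, -0.7067, 17.2, 99, 29, 0.0094, np.int32(215))
(0.0927, -0.6519, 17.5, 97, 29, 0.0101, np.int32(193))
(0.0688, -0.0454, 54.6, 168, 53, 0.0095, np.int32(513))
t 13.35 world [0.457  0.0239 0.0511] a 1.69 mag [-1.131e+02  1.000e-01] F [-0.5 -0.1  0.3] w 24.3
travel [-0.09  0.01  0.76] roll -0.03 j6 68.2
```

View pics/ap1.png

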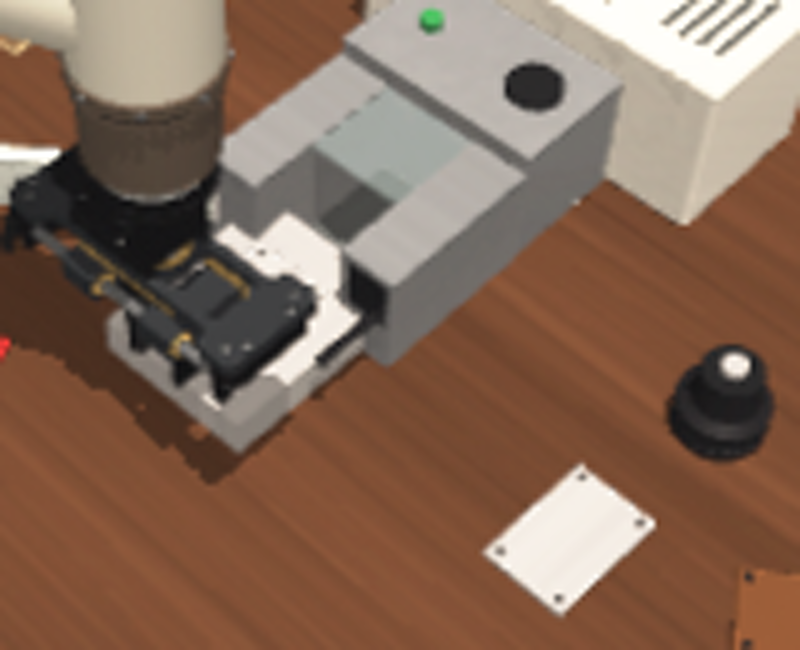

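>>> arm_command(rows=[{"fingers":25,"travel":[0,0,0.75],"roll":0},{"fingers":25,"travel":[1,0,0.75],"roll":0},{"fingers":25,"travel":[3,0,0.75],"roll":0},{"fingers":25,"travel":[5.2,0,0.75],"roll":0},{"fingers":25,"travel":[7.6,0,0.75],"roll":0},{"fingers":25,"travel":[10,0,0.6],"roll":0},{"fingers":25,"travel":[11.8,0,0.15],"roll":0},{"fingers":25,"travel":[13,0,0.15],"roll":0},{"fingers":25,"travel":[13.6,0,0.15],"roll":0},{"fingers":25,"travel":[13.8,0,0.15],"roll":0}])

```text
time_s: 14.35
tcp_pos: [0.5953, 0.028, 0.0501]
ee_rot: [[1.0, 0.029, 0.0], [0.029, -1.0, -0.0], [0.0, 0.0, -1.0]]
wrist_force: [-0.5, -0.4, -0.4]
gripper_width: 0.248
```

```bash
python3 -c "
from h import *
im,d=capture('side'); save('push1',im[150:280,230:390],5)
go(local=(24,0),ang=1.72,z=.0495)"
```

```text
t 14.4 world [0.5952 0.0281 0.0502] a 1.7 mag [25.2  0.1] F [ 0.4 -0.6 -0.4] w 21.5
travel [-0.12  0.01  0.07] roll -0.02 j6 73.4
```

View pics/push1.png

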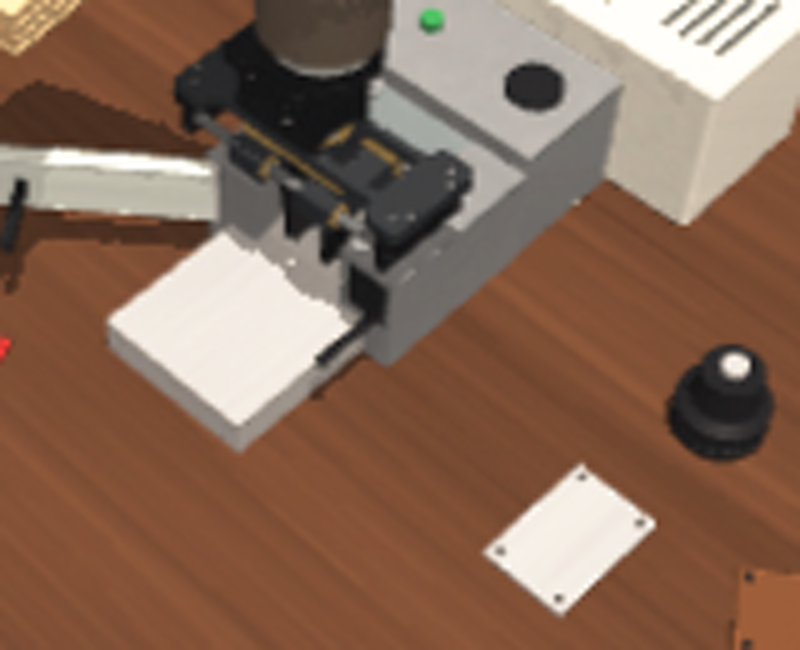

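>>> arm_command(rows=[{"fingers":25,"travel":[0,0,-3.5],"roll":0},{"fingers":25,"travel":[-0.5,0,-7.5],"roll":0},{"fingers":60,"travel":[-1,4,-8],"roll":1},{"fingers":92,"travel":[-1.8,8.5,-8],"roll":2.5},{"fingers":92,"travel":[-2.6,13,-8],"roll":2.5},{"fingers":92,"travel":[-3.4,17.5,-8],"roll":2.5},{"fingers":92,"travel":[-4,21.5,-7],"roll":2.5},{"fingers":92,"travel":[-4.4,24,-5],"roll":2.5},{"fingers":92,"travel":[-4.4,25,-3],"roll":2.5},{"fingers":92,"travel":[-4.4,25,-3],"roll":2.5}])

```text
time_s: 15.4
tcp_pos: [0.5552, -0.224, 0.0777]
ee_rot: [[1.0, -0.017, -0.006], [-0.017, -1.0, 0.001], [-0.006, -0.001, -1.0]]
wrist_force: [-0.9, 0.8, -0.5]
gripper_width: 0.876
```

```bash
cat >> h.py <<'E'
def pocket(im,d):
    P=cloud("top",d); c,n=np.cos(YAW),np.sin(YAW)
    q=(P[...,:2]-O)@np.array([[c,-n],[n,c]])*1000
    for x0,x1 in((-100,-20),(-20,10),(34,42),(44,52),(60,80),(85,120)):
        m=(q[...,0]>x0)&(q[...,0]<x1)&(abs(q[...,1])<28); print((x0,x1),"z mm",np.round(np.nanpercentile(P[m][:,2]*1000,[10,50,90]),1))
E
python3 -c "
from h import *
D=np.load('top0.npz'); pocket(D['im'],D['d'])
im,d=capture('top'); pocket(im,d)
for r in top_plates(im,d): print(r)
go(world=(.5590,-.2238),ang=-.8,z=.0125)
P=im[130:220,240:340];save('pk1',P,7)"
```

```text
(-100, -20) z mm [26.4 29.6 33. ]
(-20, 10) z mm [28.3 62.1 85.1]
(34, 42) z mm [-0.2  2.   5.4]
(44, 52) z mm [-0.9  1.3  4.6]
(60, 80) z mm [ 0.3 79.5 84.2]
(85, 120) z mm [78.6 81.7 84.5]
(-100, -20) z mm [26.4 29.8 33.1]
(-20, 10) z mm [ 26.3  30.  390.7]
(34, 42) z mm [ 5.9  8.2 10.7]
(44, 52) z mm [ 5.7  8.6 11.5]
(60, 80) z mm [ 6.5 80.2 84.6]
(85, 120) z mm [78.7 81.7 84.8]
(0.4429, 0.3433, -7.5, 91, 61, 0.0063, np.int32(488))
(0.4426, -0.3275, 4.9, 92, 61, 0.0057, np.int32(483))
(0.293, 0.4809, 46.4, 55, 50, 0.0055, np.int32(218))
(0.1094, -0.706, 17.0, 98, 27, 0.0099, np.int32(180))
(0.0538, -0.018, 76.6, 180, 61, 0.0119, np.int32(453))
t 15.45 world [ 0.5566 -0.2234  0.0794] a -0.87 mag [ -20.9 -250.1] F [0.4 0.5 0.8] w 77.8
travel [0.26 0.03 6.69] roll -0.07 j6 95.6
```

View pics/pk1.png

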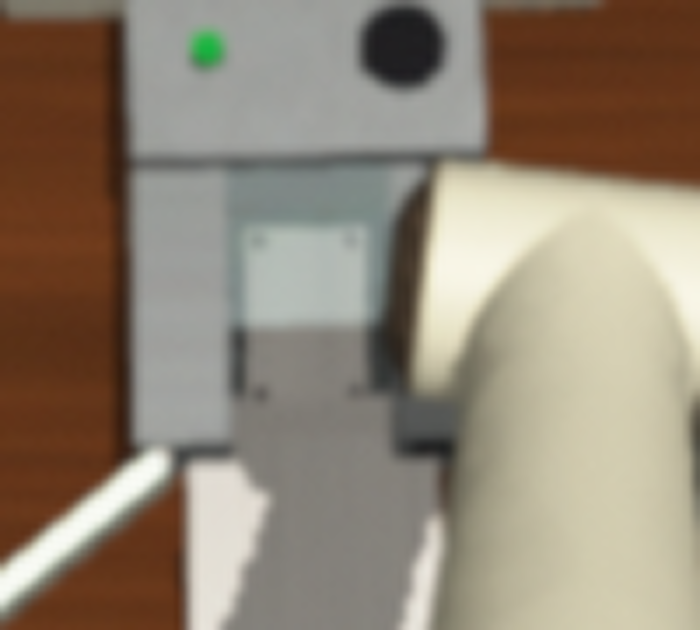

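Plate 1 lies flat in the pocket: z is about 8 mm, and all its corner spots show. Now plate 2.

>>> arm_command(rows=[{"fingers":92,"travel":[0.2,0,2.5],"roll":0},{"fingers":92,"travel":[0.2,0,5],"roll":0},{"fingers":92,"travel":[0.2,0,6.3],"roll":0},{"fingers":92,"travel":[0.2,0,6.6],"roll":0},{"fingers":92,"travel":[0.2,0,6.7],"roll":0},{"fingers":50,"travel":[0.2,0,6.7],"roll":0},{"fingers":50,"travel":[0.2,0,6.7],"roll":0},{"fingers":50,"travel":[0.2,0,6.7],"roll":0},{"fingers":50,"travel":[0.2,0,6.7],"roll":0},{"fingers":50,"travel":[0.2,0,6.7],"roll":0}])

```text
time_s: 16.45
tcp_pos: [0.5605, -0.2235, 0.0143]
ee_rot: [[1.0, -0.014, 0.001], [-0.014, -1.0, -0.001], [0.001, 0.001, -1.0]]
wrist_force: [-0.4, -1.1, 4.1]
gripper_width: 0.673
```

```bash
python3 -c "
from h import *
go(world=(.5590,-.2238),ang=-.8,z=.0125)"
```

```text
t 16.45 world [ 0.5605 -0.2235  0.0143] a -0.78 mag [ -17.1 -250.3] F [-0.4 -1.1  4.1] w 58.6
travel [-0.15  0.03  0.18] roll 0.02 j6 95.6
```

>>> arm_command(rows=[{"fingers":50,"travel":[0,0,-2],"roll":0},{"fingers":50,"travel":[-0.8,0,-5],"roll":0},{"fingers":50,"travel":[-2,-2,-8],"roll":-1},{"fingers":50,"travel":[-3,-5,-10.5],"roll":-2.5},{"fingers":50,"travel":[-3.4,-9,-10.5],"roll":-2.5},{"fingers":50,"travel":[-3.4,-13,-10.5],"roll":-2.5},{"fingers":50,"travel":[-3.4,-17,-10.5],"roll":-2.5},{"fingers":50,"travel":[-3.4,-21,-10.5],"roll":-2.5},{"fingers":50,"travel":[-3.4,-24,-10.5],"roll":-2.5},{"fingers":50,"travel":[-3.4,-24.9,-10.5],"roll":-2.5}])

```text
time_s: 17.45
tcp_pos: [0.5287, 0.0289, 0.1177]
ee_rot: [[0.999, 0.032, -0.001], [0.032, -0.999, 0.001], [-0.001, -0.001, -1.0]]
wrist_force: [-0.3, 0.6, -2.7]
gripper_width: 0.683
```

>>> arm_command(rows=[{"fingers":50,"travel":[0,0,0],"roll":0},{"fingers":50,"travel":[0,0,3],"roll":0},{"fingers":50,"travel":[0,0,5.5],"roll":0},{"fingers":50,"travel":[0,0,6.5],"roll":0},{"fingers":50,"travel":[0,0,6.5],"roll":0}])

```text
time_s: 17.95
tcp_pos: [0.5281, 0.0249, 0.0518]
ee_rot: [[1.0, 0.028, -0.004], [0.028, -1.0, -0.001], [-0.004, 0.001, -1.0]]
wrist_force: [-0.2, 0.1, -3.3]
gripper_width: 0.675
```

```bash
python3 -c "
from h import *
go(local=(-40,0),ang=1.72,z=.0445)"
```

```text
t 17.95 world [0.5281 0.0249 0.0518] a 1.61 mag [-42.   -1.1] F [-0.2  0.1 -3.3] w 58.7
travel [ 0.2  -0.11  0.73] roll -0.11 j6 71.3
```

>>> arm_command(rows=[{"fingers":50,"travel":[0,0,0.7],"roll":0},{"fingers":50,"travel":[0,0,0.7],"roll":0},{"fingers":78,"travel":[0,0,0.7],"roll":0},{"fingers":78,"travel":[0,0,0.7],"roll":0},{"fingers":78,"travel":[0,0,-1],"roll":0},{"fingers":78,"travel":[0,0,-2.5],"roll":0},{"fingers":25,"travel":[-3,0,-2.5],"roll":0},{"fingers":25,"travel":[-6.5,0,-2.5],"roll":0},{"fingers":25,"travel":[-7.3,0,-2.5],"roll":0},{"fingers":25,"travel":[-7.3,0,-0.5],"roll":0}])

```text
time_s: 18.95
tcp_pos: [0.4579, 0.025, 0.0613]
ee_rot: [[0.999, 0.032, 0.008], [0.032, -0.999, 0.003], [0.008, -0.002, -1.0]]
wrist_force: [0.5, 0.5, -0.8]
gripper_width: 0.502
```

```bash
python3 -c "
from h import *
im,d=capture('top'); 
for r in top_plates(im,d,zr=(.001,.05)): print(r)
go(local=(-114,0),ang=1.72,z=.0435)"
```

```text
(0.5775, 0.0267, 85.5, 134, 118, 0.0303, np.int32(727))
(0.4428, 0.344, -8.9, 91, 61, 0.006, np.int32(481))
(0.4424, -0.3269, 6.4, 92, 62, 0.0053, np.int32(491))
(0.2936, 0.4861, 40.5, 67, 56, 0.0064, np.int32(286))
(0.109, -0.7066, 17.2, 99, 29, 0.0096, np.int32(204))
(0.0928, -0.6517, 17.5, 97, 29, 0.0104, np.int32(201))
(0.0682, -0.0386, 59.1, 188, 58, 0.0097, np.int32(570))
t 19.0 world [0.4559 0.0243 0.0575] a 1.73 mag [-114.2    0.5] F [-0.5  0.5 -2.6] w 39.8
travel [0.02 0.05 1.4 ] roll 0.01 j6 68.2
```

>>> arm_command(rows=[{"fingers":25,"travel":[0,0,0.6],"roll":0},{"fingers":25,"travel":[0,0,1.35],"roll":0},{"fingers":25,"travel":[1,0,1.35],"roll":0},{"fingers":25,"travel":[3,0,1.35],"roll":0},{"fingers":25,"travel":[5.2,0,1.35],"roll":0},{"fingers":25,"travel":[7.6,0,1.35],"roll":0},{"fingers":25,"travel":[10,0,1.2],"roll":0},{"fingers":25,"travel":[11.8,0,0.75],"roll":0},{"fingers":25,"travel":[13,0,0.75],"roll":0},{"fingers":25,"travel":[13.8,0,0.75],"roll":0}])

```text
time_s: 20.0
tcp_pos: [0.5958, 0.0281, 0.0507]
ee_rot: [[1.0, 0.029, -0.0], [0.029, -1.0, -0.0], [-0.0, 0.0, -1.0]]
wrist_force: [-0.5, 0.5, -0.2]
gripper_width: 0.253
```

>>> arm_command(rows=[{"fingers":25,"travel":[0.2,0,0],"roll":0},{"fingers":25,"travel":[0.2,0,0],"roll":0},{"fingers":25,"travel":[0.2,0,-3.5],"roll":0},{"fingers":25,"travel":[-1,0,-8],"roll":0},{"fingers":60,"travel":[-5,2,-8],"roll":0},{"fingers":92,"travel":[-9,5,-8],"roll":0},{"fingers":92,"travel":[-13,8,-8],"roll":0},{"fingers":92,"travel":[-15,11,-8],"roll":0}])

```text
time_s: 20.8
tcp_pos: [0.4435, -0.087, 0.131]
ee_rot: [[1.0, 0.031, -0.002], [0.031, -1.0, 0.0], [-0.002, -0.0, -1.0]]
wrist_force: [0.5, -1.0, -0.1]
gripper_width: 0.526
```

```bash
python3 -c "
from h import *
im,d=capture('top'); pocket(im,d)
for r in top_plates(im,d): print(r)
go(world=(.4426,-.3272),ang=4.9,z=.0125)"
```

```text
(-100, -20) z mm [26.5 29.8 33.6]
(-20, 10) z mm [26.7 29.5 32.7]
(34, 42) z mm [10.3 13.9 18.2]
(44, 52) z mm [11.2 13.7 16.3]
(60, 80) z mm [12.9 80.5 84.7]
(85, 120) z mm [78.4 82.1 84.7]
(0.6231, 0.0313, -89.6, 68, 31, 0.0137, np.int32(166))
(0.4425, 0.3433, -7.6, 90, 62, 0.0061, np.int32(488))
(0.4426, -0.3275, 5.3, 92, 62, 0.006, np.int32(497))
(0.295, 0.4795, -31.7, 61, 52, 0.0053, np.int32(220))
(0.1093, -0.7062, 17.0, 98, 28, 0.0096, np.int32(195))
(0.0927, -0.6519, 17.5, 97, 29, 0.0099, np.int32(210))
(0.0452, -0.0755, 34.7, 102, 35, 0.0087, np.int32(232))
t 20.85 world [ 0.441  -0.0896  0.1308] a 1.56 mag [-132.4 -112.8] F [-3.  -2.4 -0.6] w 49.8
travel [-0.44 23.76 11.83] roll -3.34 j6 82.3
```

>>> arm_command(rows=[{"fingers":92,"travel":[0,4,0],"roll":-1},{"fingers":92,"travel":[0,8.5,0],"roll":-2},{"fingers":92,"travel":[-0.2,13,0],"roll":-3.4},{"fingers":92,"travel":[-0.4,17,2],"roll":-3.4},{"fingers":92,"travel":[-0.4,20.5,5],"roll":-3.4},{"fingers":92,"travel":[-0.4,22.8,7],"roll":-3.4},{"fingers":92,"travel":[-0.4,23.6,8],"roll":-3.4},{"fingers":92,"travel":[-0.4,23.6,8],"roll":-3.4},{"fingers":92,"travel":[-0.4,23.6,8],"roll":-3.4}])

```text
time_s: 21.75
tcp_pos: [0.4509, -0.3216, 0.0515]
ee_rot: [[0.996, 0.09, 0.001], [0.09, -0.996, -0.0], [0.0, 0.0, -1.0]]
wrist_force: [0.8, -0.6, -0.2]
gripper_width: 0.918
```

```bash
python3 -c "
from h import *
go(world=(.4426,-.3273),ang=4.9,z=.0130)"
```

```text
t 21.75 world [ 0.4509 -0.3216  0.0515] a 5.15 mag [-129.5 -345.1] F [ 0.8 -0.6 -0.2] w 79.9
travel [-0.88  0.49  3.85] roll 0.25 j6 113.9
```

>>> arm_command(rows=[{"fingers":92,"travel":[-0.9,0.5,1.5],"roll":0},{"fingers":92,"travel":[-0.9,0.5,3],"roll":0},{"fingers":92,"travel":[-0.9,0.5,3.7],"roll":0},{"fingers":92,"travel":[-0.9,0.5,3.9],"roll":0},{"fingers":92,"travel":[-0.9,0.5,3.9],"roll":0},{"fingers":50,"travel":[-0.9,0.5,3.9],"roll":0},{"fingers":50,"travel":[-0.9,0.5,3.9],"roll":0},{"fingers":50,"travel":[-0.9,0.5,3.9],"roll":0},{"fingers":50,"travel":[-0.9,0.5,3.9],"roll":0},{"fingers":50,"travel":[-0.9,0.5,3.9],"roll":0}])

```text
time_s: 22.75
tcp_pos: [0.4426, -0.3282, 0.0123]
ee_rot: [[0.996, 0.089, 0.001], [0.089, -0.996, -0.001], [0.001, 0.001, -1.0]]
wrist_force: [-0.4, -0.5, 1.7]
gripper_width: 0.682
```

>>> arm_command(rows=[{"fingers":50,"travel":[0,0,-2],"roll":0},{"fingers":50,"travel":[0,0,-5],"roll":0},{"fingers":50,"travel":[0,0,-8],"roll":0},{"fingers":50,"travel":[0,0,-9.5],"roll":0},{"fingers":50,"travel":[0,0,-9.5],"roll":0}])

```text
time_s: 23.25
tcp_pos: [0.4431, -0.3283, 0.1087]
ee_rot: [[0.996, 0.089, 0.004], [0.089, -0.996, -0.001], [0.004, 0.002, -1.0]]
wrist_force: [0.4, -0.4, -3.3]
gripper_width: 0.684
```

```bash
python3 -c "
from h import *
go(local=(-40,0),ang=1.72,z=.0445)"
```

```text
t 23.25 world [ 0.4431 -0.3283  0.1087] a 5.1 mag [-137.5 -351.5] F [ 0.4 -0.4 -3.3] w 59.5
travel [ 11.78 -34.53   6.41] roll 3.38 j6 114.8
```

>>> arm_command(rows=[{"fingers":50,"travel":[1,-4,0],"roll":1},{"fingers":50,"travel":[2.5,-8.5,0],"roll":2},{"fingers":50,"travel":[4,-13,0],"roll":3.4},{"fingers":50,"travel":[5.5,-17.5,0],"roll":3.4},{"fingers":50,"travel":[7,-22,0],"roll":3.4},{"fingers":50,"travel":[8.5,-26.5,0],"roll":3.4},{"fingers":50,"travel":[10,-30.5,0],"roll":3.4},{"fingers":50,"travel":[11.2,-33.3,0],"roll":3.4},{"fingers":50,"travel":[11.8,-34.5,1],"roll":3.4},{"fingers":50,"travel":[11.8,-34.5,2],"roll":3.4}])

```text
time_s: 24.25
tcp_pos: [0.5287, 0.0274, 0.0849]
ee_rot: [[0.999, 0.032, -0.002], [0.032, -1.0, -0.0], [-0.002, 0.0, -1.0]]
wrist_force: [-0.3, -0.1, -2.5]
gripper_width: 0.683
```

>>> arm_command(rows=[{"fingers":50,"travel":[0,0,1.5],"roll":0},{"fingers":50,"travel":[0,0,3],"roll":0},{"fingers":50,"travel":[0,0,3.5],"roll":0},{"fingers":50,"travel":[0,0,3.5],"roll":0}])

```text
time_s: 24.65
tcp_pos: [0.5274, 0.0247, 0.0501]
ee_rot: [[1.0, 0.028, -0.004], [0.028, -1.0, -0.001], [-0.004, 0.001, -1.0]]
wrist_force: [-0.9, 0.8, -2.6]
gripper_width: 0.684
```

```bash
python3 -c "
from h import *
go(local=(-40,0),ang=1.72,z=.0430)"
```

```text
t 24.65 world [0.5274 0.0247 0.0501] a 1.61 mag [-42.7  -1.2] F [-0.9  0.8 -2.6] w 59.5
travel [ 0.27 -0.12  0.71] roll -0.11 j6 71.3
```

>>> arm_command(rows=[{"fingers":50,"travel":[0,0,0.7],"roll":0},{"fingers":50,"travel":[0,0,0.7],"roll":0},{"fingers":78,"travel":[0,0,0.7],"roll":0},{"fingers":78,"travel":[0,0,0.7],"roll":0},{"fingers":78,"travel":[0,0,-1],"roll":0},{"fingers":78,"travel":[0,0,-2.5],"roll":0},{"fingers":25,"travel":[-3,0,-2.5],"roll":0},{"fingers":25,"travel":[-6.5,0,-2.5],"roll":0},{"fingers":25,"travel":[-7.3,0,-2.5],"roll":0},{"fingers":25,"travel":[-7.3,0,-0.5],"roll":0}])

```text
time_s: 25.65
tcp_pos: [0.4575, 0.0248, 0.0597]
ee_rot: [[0.999, 0.032, 0.007], [0.032, -1.0, 0.003], [0.008, -0.002, -1.0]]
wrist_force: [1.0, 0.5, 0.3]
gripper_width: 0.499
```

>>> arm_command(rows=[{"fingers":25,"travel":[0,0,0],"roll":0},{"fingers":25,"travel":[0,0,0],"roll":0}])

```text
time_s: 25.85
tcp_pos: [0.4569, 0.0243, 0.0574]
ee_rot: [[1.0, 0.03, 0.001], [0.03, -1.0, -0.0], [0.001, 0.0, -1.0]]
wrist_force: [1.0, 0.0, 0.8]
gripper_width: 0.32
```

```bash
python3 -c "
from h import *
im,d=capture('top'); pocket(im,d)
go(local=(-114,0),ang=1.72,z=.0435)"
```

```text
(-100, -20) z mm [403.8 408.4 414.5]
(-20, 10) z mm [29.7 35.  38.5]
(34, 42) z mm [10.6 14.4 17.6]
(44, 52) z mm [10.9 13.4 16.6]
(60, 80) z mm [13.  80.1 84.1]
(85, 120) z mm [78.8 81.7 85. ]
t 25.9 world [0.4571 0.0243 0.0576] a 1.73 mag [-112.9    0.5] F [-0.4  0.9  0.2] w 25.5
travel [-0.11  0.05  1.41] roll 0.01 j6 68.2
```

>>> arm_command(rows=[{"fingers":25,"travel":[0,0,0.6],"roll":0},{"fingers":25,"travel":[0,0,1.4],"roll":0},{"fingers":25,"travel":[1,0,1.4],"roll":0},{"fingers":25,"travel":[3,0,1.4],"roll":0},{"fingers":25,"travel":[5.2,0,1.4],"roll":0},{"fingers":25,"travel":[7.6,0,1.4],"roll":0},{"fingers":25,"travel":[10,0,1.2],"roll":0},{"fingers":25,"travel":[11.8,0,0.75],"roll":0},{"fingers":25,"travel":[13,0,0.75],"roll":0},{"fingers":25,"travel":[13.8,0,0.75],"roll":0}])

```text
time_s: 26.9
tcp_pos: [0.5948, 0.0279, 0.0486]
ee_rot: [[1.0, 0.029, -0.001], [0.029, -1.0, -0.0], [-0.001, 0.0, -1.0]]
wrist_force: [-0.4, 0.0, -1.3]
gripper_width: 0.249
```

>>> arm_command(rows=[{"fingers":25,"travel":[0.2,0,0],"roll":0},{"fingers":25,"travel":[0.2,0,0],"roll":0},{"fingers":25,"travel":[0.2,0,-3.5],"roll":0},{"fingers":25,"travel":[-1,0,-8],"roll":0},{"fingers":60,"travel":[-4,-3,-9],"roll":0},{"fingers":92,"travel":[-7,-7,-9],"roll":0},{"fingers":92,"travel":[-10,-11,-9],"roll":0},{"fingers":92,"travel":[-12,-15,-9],"roll":0},{"fingers":92,"travel":[-12,-17,-9],"roll":0},{"fingers":92,"travel":[-12,-17,-9],"roll":0}])

```text
time_s: 27.9
tcp_pos: [0.4683, 0.1968, 0.14]
ee_rot: [[0.999, 0.034, 0.002], [0.034, -0.999, 0.001], [0.002, -0.001, -1.0]]
wrist_force: [0.2, -0.1, 0.7]
gripper_width: 0.707
```

```bash
python3 -c "
from h import *
im,d=capture('top'); pocket(im,d)
for r in top_plates(im,d): print(r)
go(world=(.4426,.3433),ang=-7.7,z=.0125)"
```

```text
(-100, -20) z mm [26.8 29.8 33.1]
(-20, 10) z mm [25.7 29.6 32.8]
(34, 42) z mm [15.2 19.7 22.9]
(44, 52) z mm [16.  18.8 23.6]
(60, 80) z mm [17.8 80.8 84.9]
(85, 120) z mm [78.9 82.1 85.3]
(0.1089, -0.7069, 17.2, 99, 29, 0.009, np.int32(222))
(0.0926, -0.6521, 17.5, 97, 29, 0.0096, np.int32(193))
(0.048, 0.0026, -82.8, 202, 125, 0.0101, np.int32(921))
t 27.95 world [0.4683 0.1954 0.1397] a 1.86 mag [-96.6 171.2] F [ 0.5 -0.3 -1. ] w 66.1
travel [ -2.1  -14.86  12.72] roll 9.56 j6 50.9
```

```bash
python3 -c "
from h import *
im,d=capture('side'); save('s4',im[60:330,60:400],2.2)
for r in search_frame('side','plate1'): print(np.round(r['position'],3),r['p'])
print(proj('side',np.array([.4426,.3433,.006]))) "
```

```text
[ 0.778 -0.354  0.009] 0.83
[0.355 0.13  0.007] 0.77
[0.438 0.338 0.004] 0.72
[ 0.616 -0.364  0.004] 0.64
[200.39410157 177.95779359]
```

View pics/s4.png

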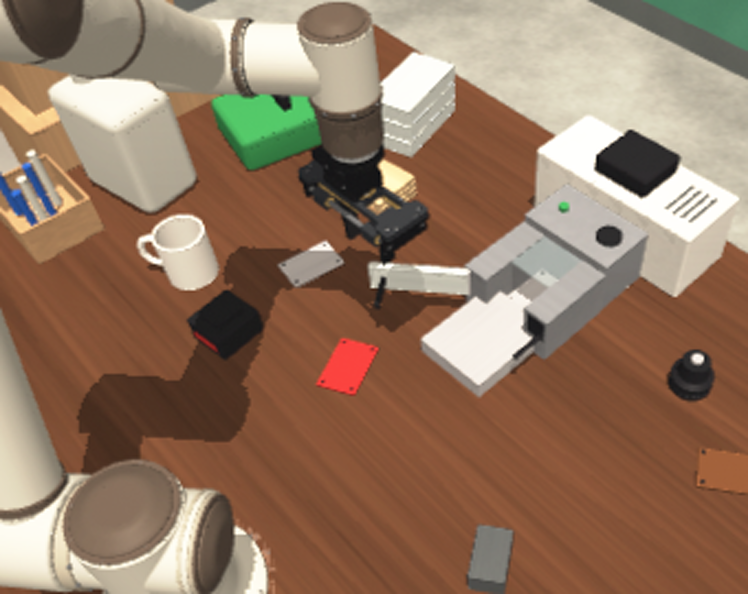

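>>> arm_command(rows=[{"fingers":92,"travel":[-0.7,-4,0],"roll":4},{"fingers":92,"travel":[-1.4,-8.5,0],"roll":8},{"fingers":92,"travel":[-2,-12.5,0],"roll":9.5},{"fingers":92,"travel":[-2.1,-14.8,3],"roll":9.5},{"fingers":92,"travel":[-2.1,-14.8,7],"roll":9.5},{"fingers":92,"travel":[-2.1,-14.8,9],"roll":9.5},{"fingers":92,"travel":[-2.1,-14.8,9],"roll":9.5},{"fingers":92,"travel":[-2.1,-14.8,9],"roll":9.5}])

```text
time_s: 28.85
tcp_pos: [0.4444, 0.3411, 0.0496]
ee_rot: [[0.991, -0.137, 0.0], [-0.137, -0.991, -0.0], [0.0, 0.0, -1.0]]
wrist_force: [-0.1, 0.6, 0.9]
gripper_width: 0.921
```

```bash
python3 -c "
from h import *
go(world=(.4426,.3433),ang=-7.7,z=.0125)"
```

```text
t 28.85 world [0.4444 0.3411 0.0496] a -7.86 mag [-116.1  317.5] F [-0.1  0.6  0.9] w 80.1
travel [-0.21 -0.2   3.71] roll -0.16 j6 28.0
```

>>> arm_command(rows=[{"fingers":92,"travel":[-0.2,-0.2,1.5],"roll":0},{"fingers":92,"travel":[-0.2,-0.2,3],"roll":0},{"fingers":92,"travel":[-0.2,-0.2,3.6],"roll":0},{"fingers":92,"travel":[-0.2,-0.2,3.7],"roll":0},{"fingers":92,"travel":[-0.2,-0.2,3.7],"roll":0},{"fingers":50,"travel":[-0.2,-0.2,3.7],"roll":0},{"fingers":50,"travel":[-0.2,-0.2,3.7],"roll":0},{"fingers":50,"travel":[-0.2,-0.2,3.7],"roll":0},{"fingers":50,"travel":[-0.2,-0.2,3.7],"roll":0},{"fingers":50,"travel":[-0.2,-0.2,3.7],"roll":0}])

```text
time_s: 29.85
tcp_pos: [0.4417, 0.3436, 0.0127]
ee_rot: [[0.991, -0.136, -0.0], [-0.136, -0.991, -0.001], [-0.0, 0.001, -1.0]]
wrist_force: [-0.2, -1.6, 3.6]
gripper_width: 0.683
```

>>> arm_command(rows=[{"fingers":50,"travel":[0,0,-2],"roll":0},{"fingers":50,"travel":[0,0,-5],"roll":0},{"fingers":50,"travel":[0,0,-8],"roll":0},{"fingers":50,"travel":[0,0,-11],"roll":0},{"fingers":50,"travel":[0,0,-11.5],"roll":0},{"fingers":50,"travel":[0,0,-11.5],"roll":0}])

```text
time_s: 30.45
tcp_pos: [0.4418, 0.3443, 0.1276]
ee_rot: [[0.991, -0.136, 0.0], [-0.136, -0.991, 0.002], [0.0, -0.002, -1.0]]
wrist_force: [-0.1, -0.5, -3.1]
gripper_width: 0.678
```

```bash
python3 -c "
from h import *
go(local=(-40,0),ang=1.72,z=.0430)"
```

```text
t 30.45 world [0.4418 0.3443 0.1276] a -7.82 mag [-118.6  320.8] F [-0.1 -0.5 -3.1] w 59.0
travel [13.07 30.35  8.41] roll -9.54 j6 27.7
```

>>> arm_command(rows=[{"fingers":50,"travel":[1.5,3.7,0],"roll":-3},{"fingers":50,"travel":[3.2,7.8,0],"roll":-6},{"fingers":50,"travel":[5,12,0],"roll":-9.5},{"fingers":50,"travel":[7,16.5,0],"roll":-9.5},{"fingers":50,"travel":[9,21,0],"roll":-9.5},{"fingers":50,"travel":[10.8,25,0],"roll":-9.5},{"fingers":50,"travel":[12.3,28.4,0],"roll":-9.5},{"fingers":50,"travel":[13.1,30.2,0],"roll":-9.5},{"fingers":50,"travel":[13.1,30.3,0],"roll":-9.5},{"fingers":50,"travel":[13.1,30.3,2],"roll":-9.5}])

```text
time_s: 31.45
tcp_pos: [0.5317, 0.0259, 0.1076]
ee_rot: [[1.0, 0.029, 0.003], [0.029, -1.0, 0.001], [0.003, -0.001, -1.0]]
wrist_force: [0.7, 0.9, -2.1]
gripper_width: 0.681
```

>>> arm_command(rows=[{"fingers":50,"travel":[0,0,2.5],"roll":0},{"fingers":50,"travel":[0,0,4.8],"roll":0},{"fingers":50,"travel":[0,0,5.5],"roll":0},{"fingers":50,"travel":[0,0,5.5],"roll":0}])

```text
time_s: 31.85
tcp_pos: [0.5292, 0.0262, 0.0505]
ee_rot: [[1.0, 0.03, -0.004], [0.03, -1.0, -0.001], [-0.004, 0.001, -1.0]]
wrist_force: [-0.4, -0.0, -2.3]
gripper_width: 0.681
```

```bash
python3 -c "
from h import *
go(local=(-40,0),ang=1.72,z=.0430)"
```

```text
t 31.85 world [0.5292 0.0262 0.0505] a 1.74 mag [-40.8   0.3] F [-0.4 -0.  -2.3] w 59.3
travel [0.09 0.03 0.75] roll 0.02 j6 71.4
```

>>> arm_command(rows=[{"fingers":50,"travel":[0,0,0.7],"roll":0},{"fingers":50,"travel":[0,0,0.7],"roll":0},{"fingers":78,"travel":[0,0,0.7],"roll":0},{"fingers":78,"travel":[0,0,0.7],"roll":0},{"fingers":78,"travel":[0,0,-1],"roll":0},{"fingers":78,"travel":[0,0,-2.5],"roll":0},{"fingers":25,"travel":[-3,0,-2.5],"roll":0},{"fingers":25,"travel":[-6.5,0,-2.5],"roll":0},{"fingers":25,"travel":[-7.3,0,-2.5],"roll":0},{"fingers":25,"travel":[-7.3,0,-0.5],"roll":0}])

```text
time_s: 32.85
tcp_pos: [0.459, 0.0246, 0.0602]
ee_rot: [[0.999, 0.031, 0.008], [0.031, -1.0, 0.003], [0.008, -0.002, -1.0]]
wrist_force: [0.4, 0.4, 0.8]
gripper_width: 0.503
```

>>> arm_command(rows=[{"fingers":25,"travel":[0,0,0],"roll":0},{"fingers":25,"travel":[0,0,0],"roll":0}])

```text
time_s: 33.05
tcp_pos: [0.4584, 0.0241, 0.0579]
ee_rot: [[1.0, 0.03, 0.001], [0.03, -1.0, 0.0], [0.001, 0.0, -1.0]]
wrist_force: [0.1, -0.4, -0.5]
gripper_width: 0.322
```

```bash
python3 -c "
from h import *
im,d=capture('top'); pocket(im,d)
go(local=(-114,0),ang=1.72,z=.0435)"
```

```text
(-100, -20) z mm [404.2 409.9 414.7]
(-20, 10) z mm [30.8 35.3 39.4]
(34, 42) z mm [16.  19.4 22.7]
(44, 52) z mm [15.2 19.2 23.5]
(60, 80) z mm [18.6 80.  83.7]
(85, 120) z mm [78.5 81.8 84.9]
t 33.1 world [0.4587 0.0242 0.0581] a 1.72 mag [-111.3    0.3] F [ 1.  -0.9 -1.5] w 25.8
travel [-0.27  0.03  1.46] roll 0.0 j6 68.3
```

>>> arm_command(rows=[{"fingers":25,"travel":[0,0,0.6],"roll":0},{"fingers":25,"travel":[0,0,1.45],"roll":0},{"fingers":25,"travel":[1,0,1.45],"roll":0},{"fingers":25,"travel":[3,0,1.45],"roll":0},{"fingers":25,"travel":[5.2,0,1.45],"roll":0},{"fingers":25,"travel":[7.6,0,1.45],"roll":0},{"fingers":25,"travel":[10,0,1.2],"roll":0},{"fingers":25,"travel":[11.6,0,0.75],"roll":0},{"fingers":25,"travel":[12.8,0,0.75],"roll":0},{"fingers":25,"travel":[13.6,0,0.75],"roll":0}])

```text
time_s: 34.1
tcp_pos: [0.594, 0.0277, 0.0489]
ee_rot: [[1.0, 0.029, -0.002], [0.029, -1.0, -0.0], [-0.002, 0.0, -1.0]]
wrist_force: [-1.1, -1.2, -0.8]
gripper_width: 0.25
```

>>> arm_command(rows=[{"fingers":25,"travel":[0.2,0,0],"roll":0},{"fingers":25,"travel":[0.2,0,0],"roll":0},{"fingers":25,"travel":[0.2,0,-3.5],"roll":0},{"fingers":10,"travel":[-1,0,-8],"roll":0},{"fingers":0,"travel":[-5,0,-9],"roll":0},{"fingers":0,"travel":[-9.5,0,-9],"roll":0},{"fingers":0,"travel":[-14,0,-9],"roll":0},{"fingers":0,"travel":[-18,0,-9],"roll":0},{"fingers":0,"travel":[-20,0,-9],"roll":0},{"fingers":0,"travel":[-20,0,-9],"roll":0}])

```text
time_s: 35.1
tcp_pos: [0.3903, 0.0212, 0.14]
ee_rot: [[1.0, 0.031, -0.001], [0.031, -1.0, 0.0], [-0.001, -0.0, -1.0]]
wrist_force: [1.5, -0.1, 0.4]
gripper_width: 0.007
```

```bash
python3 -c "
from h import *
im,d=door(); pocket(im,d)
for r in top_plates(im,d): print(r)
st(); save('t4',im[60:360,60:480],1.8)"
```

```text
door 184 2.472 rmax 148.51223227610754
(-100, -20) z mm [25.9 29.8 33.6]
(-20, 10) z mm [27.  30.1 33. ]
(34, 42) z mm [20.6 25.8 29. ]
(44, 52) z mm [23.4 25.6 28.9]
(60, 80) z mm [25.7 81.  85.3]
(85, 120) z mm [78.3 81.8 85. ]
(0.2921, 0.4817, 3.2, 66, 43, 0.0054, np.int32(218))
(0.109, -0.7063, 17.2, 99, 29, 0.01, np.int32(202))
(0.0927, -0.6518, 17.5, 97, 29, 0.0102, np.int32(188))
(0.065, -0.0268, 70.5, 191, 76, 0.0097, np.int32(662))
t 35.15 world [0.3927 0.0219 0.1405] a 1.78 mag [-177.4   -0. ] F [0.  0.5 0.8] w 0.4
```

View pics/t4.png

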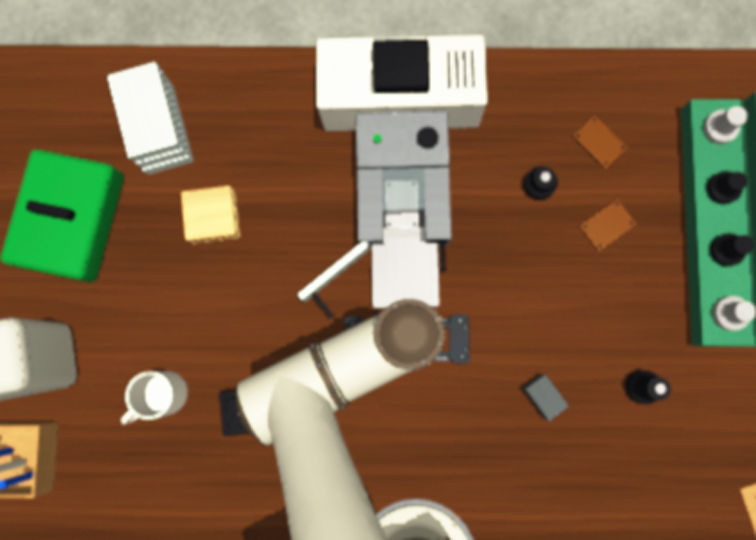

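All four plates are stacked flat (top at z 25.6 mm) and no white plates remain. Next I'll close the door from its outer face.

>>> arm_command(rows=[{"fingers":0,"travel":[3,-4,0],"roll":0},{"fingers":0,"travel":[5.8,-8,0],"roll":0},{"fingers":0,"travel":[8.8,-12,0],"roll":0},{"fingers":0,"travel":[11.5,-15.7,0],"roll":0},{"fingers":0,"travel":[13.4,-18.2,0],"roll":0},{"fingers":0,"travel":[13.4,-18.2,0],"roll":0},{"fingers":0,"travel":[13.4,-18.2,3],"roll":0},{"fingers":0,"travel":[13.4,-18.2,6],"roll":0},{"fingers":0,"travel":[13.4,-18.2,8],"roll":0},{"fingers":0,"travel":[13.4,-18.2,8.2],"roll":0}])

```text
time_s: 36.15
tcp_pos: [0.5207, 0.2062, 0.0548]
ee_rot: [[1.0, 0.029, -0.006], [0.029, -1.0, -0.004], [-0.006, 0.004, -1.0]]
wrist_force: [-0.6, -0.8, -0.4]
gripper_width: 0.003
```

```bash
python3 -c "
from h import *
im,d=door(); go(local=(-43,182),z=.058)"
```

```text
door 37 2.47 rmax 148.39350948664404
t 36.2 world [0.5217 0.2069 0.0563] a 1.68 mag [-42.9 181.1] F [0.5 0.3 0.1] w 0.7
travel [-0.02 -0.09 -0.17] roll 0 j6 53.5
```

>>> arm_command(rows=[{"fingers":0,"travel":[-2.4,1,0],"roll":0},{"fingers":0,"travel":[-4.3,2.4,0],"roll":0},{"fingers":0,"travel":[-5.8,4.2,0],"roll":0},{"fingers":0,"travel":[-7,6.2,0],"roll":0},{"fingers":0,"travel":[-7.8,8.4,0],"roll":0},{"fingers":0,"travel":[-8.1,10.8,0],"roll":0},{"fingers":0,"travel":[-7.9,13.1,0],"roll":0},{"fingers":0,"travel":[-7.3,15.4,0],"roll":0},{"fingers":0,"travel":[-6.2,17.5,0],"roll":0},{"fingers":0,"travel":[-4.8,19.3,0],"roll":0}])

```text
time_s: 37.2
tcp_pos: [0.4813, 0.0127, 0.0597]
ee_rot: [[1.0, 0.03, 0.003], [0.03, -1.0, 0.001], [0.003, -0.001, -1.0]]
wrist_force: [0.4, 1.6, -0.3]
gripper_width: 0.008
```

>>> arm_command(rows=[{"fingers":0,"travel":[1.1,1.5,0],"roll":0},{"fingers":0,"travel":[2.5,2.8,0],"roll":0},{"fingers":0,"travel":[3.6,3.4,0],"roll":0},{"fingers":0,"travel":[4.3,3.7,0],"roll":0},{"fingers":0,"travel":[4.9,3.9,0],"roll":0},{"fingers":0,"travel":[5.5,4.2,0],"roll":0},{"fingers":0,"travel":[6,4.35,0],"roll":0},{"fingers":0,"travel":[6.4,4.4,0],"roll":0}])

```text
time_s: 38.0
tcp_pos: [0.543, -0.0283, 0.0583]
ee_rot: [[1.0, 0.028, -0.005], [0.028, -1.0, 0.0], [-0.005, -0.001, -1.0]]
wrist_force: [-6.4, 4.7, 3.6]
gripper_width: 0.007
```

```bash
python3 -c "
from h import *
st()"
```

```text
t 38.0 world [ 0.543  -0.0283  0.0583] a 1.63 mag [-28.6 -54.7] F [-6.4  4.7  3.6] w 0.6
```

>>> arm_command(rows=[{"fingers":0,"travel":[0.3,0.1,0],"roll":0},{"fingers":0,"travel":[0.6,0.2,0],"roll":0},{"fingers":0,"travel":[0.9,0.25,0],"roll":0},{"fingers":0,"travel":[1.2,0.25,0],"roll":0},{"fingers":0,"travel":[1.5,0.25,0],"roll":0},{"fingers":0,"travel":[1.8,0.25,0],"roll":0},{"fingers":0,"travel":[2,0.25,0],"roll":0},{"fingers":0,"travel":[2.2,0.25,0],"roll":0}])

```text
time_s: 38.8
tcp_pos: [0.5632, -0.0304, 0.058]
ee_rot: [[1.0, 0.029, -0.009], [0.029, -1.0, -0.0], [-0.009, -0.0, -1.0]]
wrist_force: [-11.4, 5.8, 3.9]
gripper_width: 0.006
```

>>> arm_command(rows=[{"fingers":0,"travel":[0.2,0,0],"roll":0},{"fingers":0,"travel":[0.4,0,0],"roll":0},{"fingers":0,"travel":[0.6,0,0],"roll":0},{"fingers":0,"travel":[0.6,0,0],"roll":0}])

```text
time_s: 39.2
tcp_pos: [0.5632, -0.0308, 0.0576]
ee_rot: [[0.999, 0.028, -0.022], [0.028, -1.0, -0.001], [-0.022, 0.001, -1.0]]
wrist_force: [-21.6, 6.6, 12.1]
gripper_width: 0.009
```

```bash
python3 -c "
from h import *
st()"
```

```text
t 39.2 world [ 0.5632 -0.0308  0.0576] a 1.61 mag [ -8.6 -57.7] F [-21.6   6.6  12.1] w 0.8
```

At the stop (x no longer moves, force rises). I'll release and retreat.

>>> arm_command(rows=[{"fingers":0,"travel":[-1,0,0],"roll":0},{"fingers":0,"travel":[-2.5,0,0],"roll":0},{"fingers":0,"travel":[-6,0,-1],"roll":0},{"fingers":0,"travel":[-10,0,-4],"roll":0},{"fingers":0,"travel":[-14,0,-8],"roll":0},{"fingers":0,"travel":[-18,0,-12],"roll":0},{"fingers":0,"travel":[-19,0,-14],"roll":0},{"fingers":0,"travel":[-19,0,-14],"roll":0},{"fingers":0,"travel":[-19,0,-14],"roll":0},{"fingers":0,"travel":[-19,0,-14],"roll":0}])

```text
time_s: 40.2
tcp_pos: [0.3837, -0.0358, 0.1978]
ee_rot: [[1.0, 0.029, 0.0], [0.029, -1.0, 0.0], [0.0, -0.0, -1.0]]
wrist_force: [-0.4, 0.4, 0.2]
gripper_width: 0.003
```

```bash
python3 -c "
from h import *
st(); im,d=capture('top'); pocket(im,d); save('end',im[80:300,180:400],2.7)"
```

```text
t 40.2 world [ 0.3837 -0.0358  0.1978] a 1.69 mag [-188.1  -57.4] F [-0.4  0.4  0.2] w 0.3
(-100, -20) z mm [26.6 29.6 32.9]
(-20, 10) z mm [28.7 61.8 85.7]
(34, 42) z mm [22.4 26.  28.7]
(44, 52) z mm [22.1 25.8 27.9]
(60, 80) z mm [25.3 81.  84.7]
(85, 120) z mm [78.7 81.8 84.7]
```

View pics/end.png

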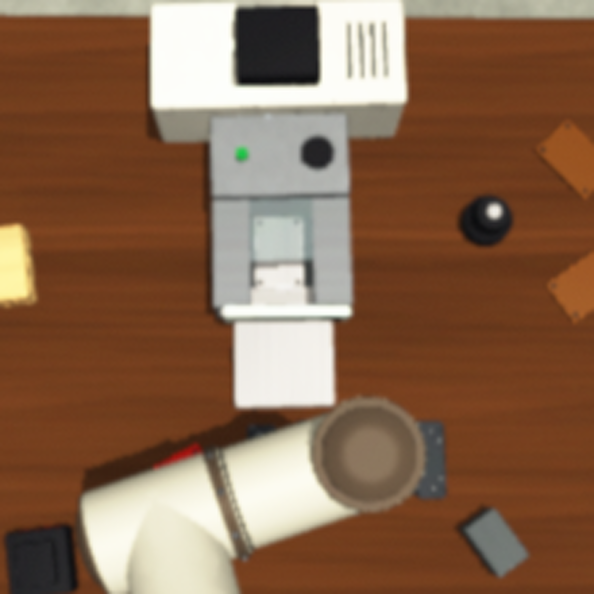

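The door bar, at (285,312), lies flat across the box front as it did at the start. The plates are flat in the pocket and the gripper touches nothing. Handing in.

```bash
python3 -c "
from station import *
print(finish_job())"
```

```text
the job is handed in; nothing more can be done
None
```

All four blank plates on the bench are in the magazine and the door is shut. I handed the job in at about 40 s; `finish_job()` reports no verdict, so I don't know how it was scored.

- **Opening:** I pressed the door to its stop. It popped ajar to 0.45 rad, and I swung it open to about 2.4 rad.
- **Loading:** I placed each white plate on the apron and pushed it over the lip. After each push, the depth in the pocket rose by about 6 mm, one plate thickness. The red and brown look-alikes were left alone.
- **Closing:** I pressed the door to the same stop position and backed away. The last top view shows it lying across the box front as it did at the start.

**Last checks:** The top of the stack measures about 26 mm, which matches four flat plates (2 mm floor plus 4 × 6 mm). The gripper was clear and the wrist force near zero. I saw no sign of a bystander being moved, but I did not measure their positions again.

**Off the description:**
- The press force read 22–26 N at the wrist at the stop, against the stated 6–12 N. I took this to be pushing on past the stop.
- The last plate was in the arm's shadow and missing from one top-view check. The side camera showed it still in place.

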